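# Stir the insulator beads under the inspection microscope

### The arm

A 6-joint arm with a two-finger parallel gripper is mounted at the origin on the work surface. World frame = base frame: x ahead of the robot, y to its left, z up, the work surface at z = 0. Lengths are in m, angles in rad, forces in N, time in s.
With the tool pointing down it reaches from about 0.35 to 0.775 m from the base axis. Payload 5.5 kg.
Tool frame: the origin (TCP) lies at the very end of the fingers, on their centre line; the grasp point (between the pads) lies behind it (env.hold_point_z is the z of the grasp point in the tool frame, in m); z points along the fingers, y is the line along which they close (so a half turn about z gives the same grasp; the last joint's range is limited). The gripper opens to 85 mm and grips with 20 to 120 N. Pads are 22 mm wide; open, the fingers measure 114 mm over their backs; the gripper's body (76 mm by 85 mm) begins 54 mm behind the grasp point. The pads swing forward as they close: fully open they stand 13 mm farther back than shut.
Start: joints at [1.152, 0.313, 0.046, 1.304, 0, 1.431], TCP at [0.158, 0.553, 0.231] pointing down, gripper open.
Joint ranges: [-2.76, 2.76], [-0.86, 1.69], [-1.03, 1.26], [-2.2, 2.34], [-1.47, 1.5], [-3.14, 3.14]. Speed limits (rad/s): [2.57, 2.57, 3.14, 3.14, 3.14, 3.14].

### API

Orientations are given as a unit quaternion [w, x, y, z].
In Python, from workcell import env gives the robot as it stands.
- The arm moves only by the tool arm_command, never from a script. Its argument "rows" is a list of rows, each an object with "delta_pos": the shift along the tool's x, y, z scaled (see below), a list of three; "rot": the turn, a rotation vector about the tool's x, y, z scaled (see below), a list of three; "fingers": the closure, from 0 (fully open) to 1 (shut). A call has 1 to 20 rows; each row shifts and turns the commanded pose from where the row before left it, along the tool's axes as they then stand; what a row does not reach is not made up. The controller multiplies each number of a shift by 0.02 m and each number of a turn by 360 degrees. A row lasts 1/10 s, in which the tool goes at most 50 mm and 8.59 degrees, less where a joint would pass 70% of its speed; a pose out of reach is approached as far as the arm can. A call with a number of a shift or a turn outside -1 to 1 is refused whole. A call with a gripper value outside its range is refused whole. The fingers move at their own pace and stop on an object; "squeeze" is the grip in N (left out, the last holds). Time passes only in rows, so rows that do not move let the fingers close. It gives the time, the measured TCP pose, the force and the opening at its end, in the units of the state.
- env.get_state(): the state, without advancing time (a new reading comes with each control period).
- env.read_camera(name): name is "side" or "top"; returns (picture, depth): 384x512x3 uint8, blue, green, red; 384x512 float32, m along the optical axis (not along the pixel's ray), 0 where there is no reading.
- env.get_calibration(name): a dict with "mtx" (3x3 intrinsics, pixels), "R" (3x3) and "t" (3): a world point X has camera coordinates R X + t. Camera axes: x right, y down, z forward; pixel columns grow to the right and rows downward; lengths in m; the calibration is good to about 2 mm. A picture is of the moment at which its call begins. get_calibration takes no time and is no camera call.
- env.hand_in(): hands the job in, once; it reports no verdict.
The state is a dict: "clock": time; "joint_pos": joint angles; "qvel": joint speeds; "tau": joint torques, N m; "tcp_pos": TCP position; "orientation": TCP orientation; "wrist_force": force on the tool from outside, world axes, zero at the start; "ft_torque": the same for the moment, N m; "finger_gap": finger opening in m.
Only numpy, scipy, OpenCV 4.12 (cv2) and the standard library are available. Lean on these libraries where they do the work, as an engineer would, in place of code of your own. Each camera call takes 0.05 s, during which the arm holds its last target. There are 200 camera calls.

### The job

Take the stirring rod out of the steel beaker and, reaching in at a slant under the microscope's lens, feel its tip gently down between the ceramic beads until it rests on the bottom of the dish. Stir the beads until every one has rolled to a new place, at least half its own width from where it first lay, so that fresh faces come under the lens. Keep all beads in the dish and the dish centred beneath the lens (within a centimetre), do not bump the microscope or the things around, and stand the rod back in its beaker.

Things in the scene. Friction and masses are not known exactly. Their poses are not given: they have to be found in the camera images.
- rod: Stirring rod, 200 mm long, 60 g: white plastic shaft 11 mm thick with a 14 mm ball at its foot and a round grey ribbed grip 14 mm thick. Starts leaning in the beaker, 33 deg from vertical, top to the robot's left (heading 75 to 145 deg from +x towards +y). Origin on its axis 52 mm above the ball's centre; z runs along the rod from ball to grip: the grip spans z = 70 to 141 mm, where the rod ends.
- rod_tip (a point): Centre of the 14 mm ball at the rod's lower end (7 mm above a floor on which the ball rests); on the rod's axis, 52 mm below rod.
- beaker: Plain open steel beaker, straight walls, outside 80 mm across and 100 mm high, wall 4 mm (inside 72 mm across), floor 5 mm thick; loose, 0.5 kg. Origin at the centre of its underside, z up. It stands left of the microscope; an amber jar of like size may stand nearer or farther.
- dish: Round dark steel dish on the grip mat under the lens, loose, about 0.8 kg: 124 mm across at the foot, 132 at the rim, 34 mm high, wall 4 mm, floor 5 mm thick (inside radius 58 mm at the floor, 62 at the rim). Origin at the centre of its underside, z up. It slides if its wall is pushed with some 8 N.
- lens (a point): Underside of the ring light on the lens axis, 150 mm above the table, 125 above the dish floor. Column on this axis: ring light 56 mm across, 150-170 mm high; lens up to 45 mm across; holder 62 mm across at 267-303 mm; camera 48 mm square up to 425 mm. An arm 32 mm wide, 270-300 mm high, runs along the scope's own -y to its post, 31 mm thick, 428 mm high, 200 mm away.
- scope: Inspection microscope stand, fixed: base plate 220 by 360 mm, 18 mm thick, with a 2 mm rubber mat under the dish, reaching from y = +90 to y = -270 mm in its own frame, column at y = -200 mm. Origin on the table straight under the lens; z up.
- bead1: Glazed, slippery white ceramic pierced bead, a 25 mm ball of 25 g with a dark 6 mm bore, one of six like ones lying in one layer on the dish's floor (centre 17.5 mm above the dish's underside). Origin at its centre; it rolls and its axes turn with it.
- bead2: Glazed, slippery white ceramic pierced bead, a 25 mm ball of 25 g with a dark 6 mm bore, one of six like ones lying in one layer on the dish's floor (centre 17.5 mm above the dish's underside). Origin at its centre; it rolls and its axes turn with it.
- bead3: Glazed, slippery white ceramic pierced bead, a 25 mm ball of 25 g with a dark 6 mm bore, one of six like ones lying in one layer on the dish's floor (centre 17.5 mm above the dish's underside). Origin at its centre; it rolls and its axes turn with it.
- bead4: Glazed, slippery white ceramic pierced bead, a 25 mm ball of 25 g with a dark 6 mm bore, one of six like ones lying in one layer on the dish's floor (centre 17.5 mm above the dish's underside). Origin at its centre; it rolls and its axes turn with it.
- bead5: Glazed, slippery white ceramic pierced bead, a 25 mm ball of 25 g with a dark 6 mm bore, one of six like ones lying in one layer on the dish's floor (centre 17.5 mm above the dish's underside). Origin at its centre; it rolls and its axes turn with it.
- bead6: Glazed, slippery white ceramic pierced bead, a 25 mm ball of 25 g with a dark 6 mm bore, one of six like ones lying in one layer on the dish's floor (centre 17.5 mm above the dish's underside). Origin at its centre; it rolls and its axes turn with it.
- bottle: Bystander: amber glass jar with a white lid, 66 mm across, 105 mm high, left of the microscope; origin at the centre of its underside.
- blower: Bystander: black rubber dust blower standing upright, 62 mm across, 120 mm high, beyond the beaker; origin at the centre of its underside.
- tweezers: Bystander: steel tweezers lying flat, 135 mm long, nearer the robot; origin at the middle, on the table.
- petri: Bystander: two stacked petri dishes, 96 mm across, 31 mm high, near the robot; origin at the centre of the underside.

How it is judged:
On the way, in this order (a step that is already met when the one before it is completed fails the run):
1. the rod's tip has been worked down between the beads and rests on the floor of the dish, touching it for 0.2 s (horizontal distance between rod_tip and dish below 0.058 m and z of rod_tip in the frame of dish below 0.015 m and contact force between rod and dish above 0.3 N), for 0.2 s.
2. with the rod's tip still down among the beads, every bead lies more than 12.5 mm from where it first lay, the dish still within 10 mm of the lens axis (distance of each of bead1, bead2, bead3, bead4, bead5, bead6 from where it was at the start of the episode above 0.0125 m and horizontal distance between rod_tip and dish below 0.058 m and z of rod_tip in the frame of dish below 0.028 m and horizontal distance between dish and lens below 0.01 m), for 0.1 s.
At the end, for the whole second after the job is handed in: Every bead at rest in the dish; dish flat, centre within 10 mm of the lens axis; rod released, at rest in the upright beaker, ball centre under 25 mm above the beaker's underside (horizontal distance between each of bead1, bead2, bead3, bead4, bead5, bead6 and dish below 0.056 m and z of each of bead1, bead2, bead3, bead4, bead5, bead6 in the frame of dish below 0.034 m and linear speed of each of bead1, bead2, bead3, bead4, bead5, bead6, rod below 0.02 m/s and horizontal distance between dish and lens below 0.01 m and angle between dish's own z axis and vertical below 0.05 rad and horizontal distance between rod_tip and beaker below 0.036 m and z of rod_tip in the frame of beaker below 0.025 m and angle between beaker's own z axis and vertical below 0.08 rad); the robot touches nothing.
It fails at once if the rod is pressed on the dish or on a bead with more than 25 N (contact force between rod and dish above 25 N or contact force between rod and bead1 above 25 N or contact force between rod and bead2 above 25 N or contact force between rod and bead3 above 25 N or contact force between rod and bead4 above 25 N or contact force between rod and bead5 above 25 N or contact force between rod and bead6 above 25 N).
It fails at once if the microscope is bumped by robot or rod (over 3 N) (contact force between any of the fingers, the arm, rod and scope above 3 N).
It fails at once if a bead leaves the dish (horizontal distance between any of bead1, bead2, bead3, bead4, bead5, bead6 and dish above 0.07 m).
It fails at once if the bottle, blower, tweezers or petri dishes are moved more than 30 mm, or the beaker more than 60 mm (distance of any of bottle, blower, tweezers, petri from where it was at the start of the episode above 0.03 m or distance of beaker from where it was at the start of the episode above 0.06 m).
It also fails if it takes over 72 s, if anything falls off the work surface, if the arm or the gripper's body presses on something with over 40 N, if the wrist force passes 120 N, or if a joint passes its speed limit or range.

## Working session

There is one attempt and no reset: what is moved stays moved. The work goes in short steps, Python scripts to look and compute and a tool call to move; the robot and the scene stay as the last step left them, time stands still between calls to the robot, and variables do not carry over. Pictures are saved under pics/ and viewed, on a budget of 10 in all, crops included, one or two more only if the job needs it, and the job is handed in when it is done.

Besides the shell and the picture viewer there is one more tool, called after ">>>" as name([rows], argument=value, ...), one row to a line, values as JSON. arm_command: Moves the arm, as the interface text tells. Shifts and turns lie within -1 to 1; 1 stands for 0.02 m of shift or 360 degrees of turn. Its arguments: {"type":"object","properties":{"rows":{"type":"array","items":{"type":"object","properties":{"delta_pos":{"type":"array","items":{"type":"number","minimum":-1,"maximum":1}},"rot":{"type":"array","items":{"type":"number","minimum":-1,"maximum":1}},"fingers":{"type":"number"}}}},"squeeze":{"type":"number"}},"required":["rows"]}

```bash
mkdir -p pics; ls; cat > h.py <<'E'
import numpy as np,cv2
from workcell import env
def shot(n):
    return env.read_camera(n)
def cal(n):
    c=env.get_calibration(n);return np.array(c['mtx']),np.array(c['R']),np.array(c['t']).ravel()
def w2p(n,X):
    K,R,t=cal(n);p=K@(R@np.array(X)+t);return p[:2]/p[2]
def ray(n,u,v):
    K,R,t=cal(n);d=R.T@np.linalg.solve(K,[u,v,1.]);return -R.T@t,d
def onz(n,u,v,z):
    o,d=ray(n,u,v);return o+d*(z-o[2])/d[2]
def dep(n,u,v,D):
    o,d=ray(n,u,v);return o+d*D
def tri(n1,p1,n2,p2):
    a,d=ray(n1,*p1);b,e=ray(n2,*p2)
    s=np.linalg.lstsq(np.c_[d,-e],b-a,rcond=None)[0]
    P,Q=a+d*s[0],b+e*s[1];return (P+Q)/2,np.linalg.norm(P-Q)
def cloud(n,D):
    K,R,t=cal(n);v,u=np.mgrid[:D.shape[0],:D.shape[1]]
    p=np.stack([(u-K[0,2])/K[0,0]*D,(v-K[1,2])/K[1,1]*D,D],-1)
    return (p-t)@R
E
python3 - <<'E'
from h import *
s=env.get_state()
print(s,env.hold_point_z)
for n in('top','side'):
    I,D=shot(n);cv2.imwrite(f'pics/{n}0.png',I);np.save(f'{n}0.npy',D)
    K,R,t=cal(n);print(n,K.round(1).tolist(),(-R.T@t).round(3),R.round(3).tolist())
E
```

```text
pics
{'clock': 0.0, 'joint_pos': array([ 1.15239736e+00,  3.14041996e-01,  4.49387585e-02,  1.30363621e+00,
       -1.68428432e-05,  1.43123467e+00]), 'qvel': array([ 3.63691867e-04,  2.26372445e-03,  8.64829526e-05,  2.34647415e-03,
        1.51378591e-03, -5.79318246e-04]), 'tau': array([ 5.09805795e-04, -4.80618775e+01,  2.98535872e+01,  1.94230280e-02,
       -4.21012219e-04, -2.71516569e-06]), 'tcp_pos': array([0.15803026, 0.55228818, 0.2303688 ]), 'orientation': array([-2.59448460e-04,  1.38967365e-01,  9.90296485e-01, -9.36316873e-04]), 'wrist_force': array([-0.3817514 , -0.89868831,  0.06154726]), 'ft_torque': array([ 0.04253241, -0.01720128, -0.04076549]), 'finger_gap': 0.08532850178342816} -0.0187
top [[365.0, 0.0, 257.4], [0.0, 365.0, 193.9], [0.0, 0.0, 1.0]] [0.524 0.051 0.794] [[0.007, -1.0, 0.011], [-0.998, -0.007, -0.057], [0.057, -0.01, -0.998]]
side [[379.8, 0.0, 251.7], [0.0, 379.8, 190.6], [0.0, 0.0, 1.0]] [ 0.213 -0.169  0.701] [[0.483, -0.876, -0.001], [-0.722, -0.398, -0.566], [0.495, 0.274, -0.824]]
```

View pics/top0.png

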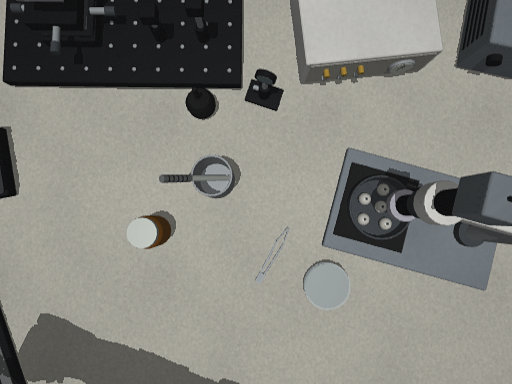

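View pics/side0.png

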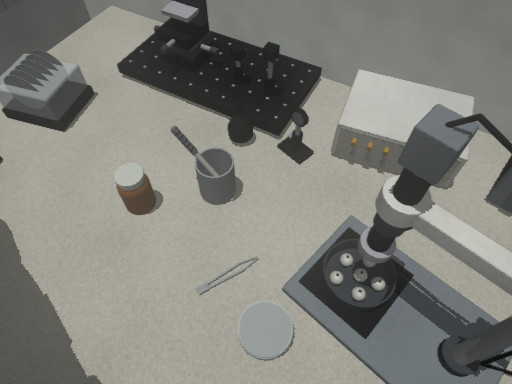

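```bash
cat > m.py <<'E'
from h import *
def circ(p):
    A=np.c_[2*p[:,:2],np.ones(len(p))];s=np.linalg.lstsq(A,(p[:,:2]**2).sum(1),rcond=None)[0]
    return s[:2],np.sqrt(s[2]+s[:2]@s[:2])
C={}
for n in('top','side'):
    I=cv2.imread(f'pics/{n}0.png');C[n]=cloud(n,np.load(f'{n}0.npy'))
    P=C[n]
    # beaker rim
    for nm,c,zr in(('beaker',(213,177) if n=='top' else (216,165),(.09,.106)),('dish',(378,206) if n=='top' else (358,273),(.045,.06)),('bottle',(142,232) if n=='top' else (131,177),(.095,.115)),('petri',(327,285) if n=='top' else (265,328),(.025,.04)),('blower',(200,103) if n=='top' else (240,125),(.05,.13))):
        u,v=c;r=45
        Q=P[v-r:v+r,u-r:u+r].reshape(-1,3);m=(Q[:,2]>zr[0])&(Q[:,2]<zr[1]);q=Q[m]
        if len(q)>10:
            for k in range(4):
                c0,R0=circ(q)
                q2=q[np.abs(np.linalg.norm(q[:,:2]-c0,axis=1)-R0)<.008+.01*(k<2)]
                if len(q2)>10:q=q2
            print(n,nm,c0.round(4),R0.round(4),len(q),'ctr',q.mean(0).round(3),'zmax',q[:,2].max().round(3))
    Q=P.reshape(-1,3)
    # rod above the beaker
    g=Q[(Q[:,2]>.112)&(Q[:,2]<.25)&(Q[:,0]>.45)&(Q[:,0]<.7)&(Q[:,1]>.1)&(Q[:,1]<.4)]
    if len(g)>5:
        c=g.mean(0);d=np.linalg.svd(g-c)[2][0];d*=np.sign(d[2]);t=(g-c)@d
        print(n,'rod',c.round(4),d.round(3),'top',(c+d*t.max()).round(4),'tilt',np.degrees(np.arccos(d[2])).round(1),'head',np.degrees(np.arctan2(d[1],d[0])).round(1),len(g))
    for nm,px in (('A',[(347,149),(325,244),(487,288)]),) if n=='top' else (('A',[(354,219),(285,287)]),):
        for q in px: print(n,q,onz(n,*q,.018).round(4))
I=cv2.imread('pics/top0.png')[160:250,335:425];J=cv2.imread('pics/side0.png')[228:318,315:405]
cv2.imwrite('pics/crop1.png',np.hstack([cv2.resize(x,(400,400),interpolation=cv2.INTER_CUBIC) for x in(I,J)]))
E
python3 m.py
```

```text
top beaker [0.6003 0.1314] 0.0373 302 ctr [0.602 0.132 0.099] zmax 0.106
top dish [ 0.5429 -0.2075] 0.0631 431 ctr [ 0.542 -0.202  0.052] zmax 0.057
top bottle [0.4907 0.2598] 0.0225 579 ctr [0.491 0.26  0.105] zmax 0.108
top petri [ 0.3788 -0.1024] 0.0372 825 ctr [ 0.379 -0.102  0.031] zmax 0.035
top blower [0.7582 0.1641] 0.0188 363 ctr [0.754 0.162 0.062] zmax 0.073
top rod [0.5892 0.1885 0.1491] [-0.094  0.573  0.814] top [0.5862 0.2071 0.1755] tilt 35.5 head 99.3 266
top (347, 149) [ 0.6669 -0.1491  0.018 ]
top (325, 244) [ 0.4635 -0.1009  0.018 ]
top (487, 288) [ 0.3731 -0.4436  0.018 ]
side beaker [0.5987 0.1309] 0.0375 391 ctr [0.598 0.129 0.097] zmax 0.106
side dish [ 0.5411 -0.2086] 0.063 609 ctr [ 0.533 -0.211  0.053] zmax 0.058
side bottle [0.4878 0.2583] 0.0232 464 ctr [0.486 0.257 0.104] zmax 0.109
side petri [ 0.3772 -0.1038] 0.0372 1220 ctr [ 0.376 -0.105  0.032] zmax 0.036
side blower [0.6004 0.1323] 0.0356 450 ctr [0.629 0.143 0.08 ] zmax 0.103
side rod [0.5862 0.1865 0.147 ] [-0.097  0.553  0.827] top [0.5828 0.2058 0.1759] tilt 34.2 head 100.0 265
side (354, 219) [ 0.664  -0.1627  0.018 ]
side (285, 287) [ 0.4637 -0.1014  0.018 ]
```

View pics/crop1.png

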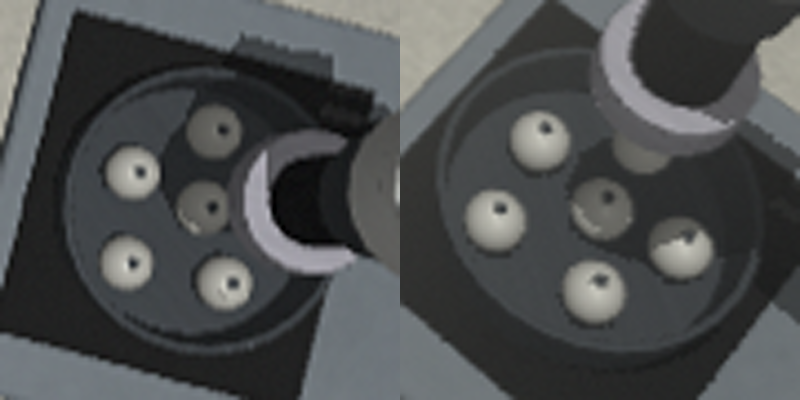

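```bash
cat > b.py <<'E'
from h import *
T=[(214,131),(133,172),(204,207),(126,263),(225,283)];S=[(642,150),(540,140),(602,208),(495,220),(593,290),(681,247)]
T=[(335+a/4.444-.4,160+b/4.444-.4) for a,b in T];S=[(315+(a-400)/4.444-.4,228+b/4.444-.4) for a,b in S]
print('top');[print(onz('top',*p,.0375).round(4)) for p in T]
print('side');[print(onz('side',*p,.0375).round(4)) for p in S]
print([ (tri('top',T[i],'side',S[j])[0].round(4),tri('top',T[i],'side',S[j])[1].round(4)) for i,j in((0,0),(1,1),(2,2),(3,3),(4,4))])
for n,f in(('top',(380,206)),('side',(358,270))):
    P=cloud(n,np.load(n+'0.npy')).reshape(-1,3);r=np.linalg.norm(P[:,:2]-[.542,-.208],axis=1)
    for lo,hi in((.145,.16),(.16,.178),(.26,.31),(.38,.43)):
        q=P[(r<.08)&(P[:,2]>lo)&(P[:,2]<hi)];print(n,lo,hi,len(q), q.min(0).round(3) if len(q) else '',q.max(0).round(3) if len(q) else '')
E
python3 b.py
python3 - <<'E'
import numpy as np
from scipy.spatial.transform import Rotation as R
# target tool: z = -d (down the rod), y ~ heading 10
d=np.array([-.090,.537,.839]);d/=np.linalg.norm(d)
z=-d;cur=R.from_quat([.138967,.990296,-.000936,-.000259])
print('cur\n',cur.as_matrix().round(3))
yh=np.cross([0,0,1],d);yh/=np.linalg.norm(yh)
for s in(1,-1):
    y=s*yh;x=np.cross(y,z);M=R.from_matrix(np.c_[x,y,z])
    rv=(cur.inv()*M).as_rotvec();print(s,M.as_matrix().round(3).tolist(),np.degrees(rv).round(2),np.degrees(np.linalg.norm(rv)))
E
```

```text
top
[ 0.5796 -0.2182  0.0375]
[ 0.5601 -0.1799  0.0375]
[ 0.5439 -0.213   0.0375]
[ 0.5175 -0.1762  0.0375]
[ 0.5085 -0.2224  0.0375]
side
[ 0.5776 -0.2198  0.0375]
[ 0.5611 -0.1804  0.0375]
[ 0.5448 -0.2138  0.0375]
[ 0.5185 -0.177   0.0375]
[ 0.5099 -0.2225  0.0375]
[ 0.5444 -0.2478  0.0375]
[(array([ 0.58  , -0.22  ,  0.0328]), np.float64(0.0003)), (array([ 0.5603, -0.18  ,  0.0385]), np.float64(0.0009)), (array([ 0.5442, -0.2133,  0.0381]), np.float64(0.0011)), (array([ 0.5178, -0.1765,  0.0382]), np.float64(0.0012)), (array([ 0.5087, -0.2221,  0.0395]), np.float64(0.0008))]
top 0.145 0.16 54 [ 0.517 -0.203  0.15 ] [ 0.57  -0.182  0.16 ]
top 0.16 0.178 429 [ 0.517 -0.232  0.16 ] [ 0.574 -0.181  0.178]
top 0.26 0.31 1368 [ 0.508 -0.281  0.268] [ 0.574 -0.179  0.31 ]
top 0.38 0.43 2436 [ 0.515 -0.224  0.38 ] [ 0.572 -0.181  0.429]
side 0.145 0.16 83 [ 0.515 -0.237  0.151] [ 0.543 -0.183  0.16 ]
side 0.16 0.178 542 [ 0.515 -0.238  0.16 ] [ 0.562 -0.183  0.178]
side 0.26 0.31 2984 [ 0.508 -0.288  0.268] [ 0.567 -0.179  0.31 ]
side 0.38 0.43 3203 [ 0.513 -0.239  0.38 ] [ 0.57  -0.182  0.43 ]
cur
 [[-0.961  0.275 -0.001]
 [ 0.275  0.961 -0.002]
 [ 0.    -0.002 -1.   ]]
1 [[0.139, -0.986, 0.09], [-0.827, -0.165, -0.537], [0.544, -0.0, -0.839]] [  33.04   20.77 -111.79] 118.40821299911146
-1 [[-0.139, 0.986, 0.09], [0.827, 0.165, -0.537], [-0.544, 0.0, -0.839]] [ 18.44 -29.34  62.67] 71.61067412623925
```

>>> arm_command([
  {"delta_pos": [-1, -0.38, 0]},
  {"delta_pos": [-1, -0.38, 0]},
  {"delta_pos": [-1, -0.38, 0]},
  {"delta_pos": [-1, -0.38, 0]},
  {"delta_pos": [-1, -0.38, 0]},
  {"delta_pos": [-1, -0.38, 0]},
  {"delta_pos": [-1, -0.38, 0]},
  {"delta_pos": [-1, -0.38, 0]},
  {"delta_pos": [-1, -0.38, 0]},
  {"delta_pos": [-1, -0.38, 0]},
  {"delta_pos": [-1, -0.38, 0]},
  {"delta_pos": [-1, -0.38, 0]},
  {"delta_pos": [-1, -0.38, 0]},
  {"delta_pos": [-1, -0.38, 0]},
  {"delta_pos": [-1, -0.38, 0]},
  {"delta_pos": [-1, -0.38, 0]},
  {"delta_pos": [-1, -0.38, 0]},
  {"delta_pos": [-1, -0.38, 0]},
  {"delta_pos": [-1, -0.38, 0]},
  {"delta_pos": [-1, -0.38, 0]},
])

```text
schema error: expected keys delta_pos, rot, fingers
```

>>> arm_command([
  {"delta_pos": [-1, -0.38, 0]},
  {"delta_pos": [-1, -0.38, 0]},
  {"delta_pos": [-1, -0.38, 0]},
  {"delta_pos": [-1, -0.38, 0]},
  {"delta_pos": [-0.6, -0.3, 0]},
  {"rot": [0.0057, -0.0091, 0.0193]},
  {"rot": [0.0057, -0.0091, 0.0193]},
  {"rot": [0.0057, -0.0091, 0.0193]},
  {"rot": [0.0057, -0.0091, 0.0193]},
  {"rot": [0.0057, -0.0091, 0.0193]},
  {"rot": [0.0057, -0.0091, 0.0193]},
  {"rot": [0.0057, -0.0091, 0.0193]},
  {"rot": [0.0057, -0.0091, 0.0193]},
  {"rot": [0.0057, -0.0091, 0.0193]},
  {},
])

```text
schema error: expected keys delta_pos, rot, fingers
```

```bash
cat > go.py <<'E'
# usage: go.py x y z : shift in tool units (m) to the TCP target, with orientation error to the rod-aligned pose
import sys
from h import *
from scipy.spatial.transform import Rotation as Rt
s=env.get_state();q=s['orientation'];c=Rt.from_quat([q[1],q[2],q[3],q[0]])
G=np.array([[-.139,.986,.09],[.827,.165,-.537],[-.544,0,-.839]]);G=Rt.from_matrix(G)
print('t',round(s['clock'],2),'tcp',s['tcp_pos'].round(4),'q',s['joint_pos'].round(2),'F',s['wrist_force'].round(2),'gap',round(s['finger_gap'],4))
print('M',c.as_matrix().round(3).tolist(),'rot err (deg, tool)',np.degrees((c.inv()*G).as_rotvec()).round(2))
a=np.array(sys.argv[1:],float).reshape(-1,3)
p=s['tcp_pos']
for w in a: print(w,'units',(c.inv().apply(w-p)/.02).round(2)); p=w
E
python3 go.py .5813 .2347 .2144 .5903 .181 .1305
```

```text
t 0.1 tcp [0.158  0.5524 0.2305] q [1.15 0.31 0.05 1.3  0.   1.43] F [-0.56  0.03 -0.57] gap 0.0853
M [[-0.961, 0.275, -0.001], [0.275, 0.961, -0.002], [0.0, -0.002, -1.0]] rot err (deg, tool) [ 18.45 -29.34  62.66]
[0.5813 0.2347 0.2144] units [-24.72  -9.44   0.81]
[0.5903 0.181  0.1305] units [-1.17 -2.45  4.2 ]
```

All keys are needed in every row.

>>> arm_command([
  {"delta_pos": [-1, -0.38, 0], "rot": [0, 0, 0], "fingers": 0},
  {"delta_pos": [-1, -0.38, 0], "rot": [0, 0, 0], "fingers": 0},
  {"delta_pos": [-1, -0.38, 0], "rot": [0, 0, 0], "fingers": 0},
  {"delta_pos": [-1, -0.38, 0], "rot": [0, 0, 0], "fingers": 0},
  {"delta_pos": [-1, -0.38, 0], "rot": [0, 0, 0], "fingers": 0},
  {"delta_pos": [-1, -0.38, 0], "rot": [0, 0, 0], "fingers": 0},
  {"delta_pos": [-1, -0.38, 0], "rot": [0, 0, 0], "fingers": 0},
  {"delta_pos": [-1, -0.38, 0], "rot": [0, 0, 0], "fingers": 0},
  {"delta_pos": [-1, -0.38, 0], "rot": [0, 0, 0], "fingers": 0},
  {"delta_pos": [-1, -0.38, 0], "rot": [0, 0, 0], "fingers": 0},
  {"delta_pos": [-1, -0.38, 0], "rot": [0, 0, 0], "fingers": 0},
  {"delta_pos": [-1, -0.38, 0], "rot": [0, 0, 0], "fingers": 0},
  {"delta_pos": [-1, -0.38, 0], "rot": [0, 0, 0], "fingers": 0},
  {"delta_pos": [-1, -0.38, 0], "rot": [0, 0, 0], "fingers": 0},
  {"delta_pos": [-1, -0.38, 0], "rot": [0, 0, 0], "fingers": 0},
  {"delta_pos": [-1, -0.38, 0], "rot": [0, 0, 0], "fingers": 0},
  {"delta_pos": [-1, -0.38, 0], "rot": [0, 0, 0], "fingers": 0},
  {"delta_pos": [-1, -0.38, 0], "rot": [0, 0, 0], "fingers": 0},
  {"delta_pos": [-1, -0.38, 0], "rot": [0, 0, 0], "fingers": 0},
  {"delta_pos": [-1, -0.38, 0], "rot": [0, 0, 0], "fingers": 0},
], squeeze=90)

```text
clock: 2.1
tcp_pos: [0.5014, 0.2959, 0.2308]
orientation: [-0.0, 0.139, 0.99, -0.0]
wrist_force: [0.2, -1.3, -0.0]
finger_gap: 0.0856
```

>>> arm_command([
  {"delta_pos": [-1, -0.38, 0], "rot": [0, 0, 0], "fingers": 0},
  {"delta_pos": [-1, -0.38, 0], "rot": [0, 0, 0], "fingers": 0},
  {"delta_pos": [-1, -0.38, 0], "rot": [0, 0, 0], "fingers": 0},
  {"delta_pos": [-1, -0.38, 0], "rot": [0, 0, 0], "fingers": 0},
  {"delta_pos": [-0.6, -0.3, 0], "rot": [0, 0, 0], "fingers": 0},
  {"delta_pos": [0, 0, 0], "rot": [0.0057, -0.0091, 0.0193], "fingers": 0},
  {"delta_pos": [0, 0, 0], "rot": [0.0057, -0.0091, 0.0193], "fingers": 0},
  {"delta_pos": [0, 0, 0], "rot": [0.0057, -0.0091, 0.0193], "fingers": 0},
  {"delta_pos": [0, 0, 0], "rot": [0.0057, -0.0091, 0.0193], "fingers": 0},
  {"delta_pos": [0, 0, 0], "rot": [0.0057, -0.0091, 0.0193], "fingers": 0},
  {"delta_pos": [0, 0, 0], "rot": [0.0057, -0.0091, 0.0193], "fingers": 0},
  {"delta_pos": [0, 0, 0], "rot": [0.0057, -0.0091, 0.0193], "fingers": 0},
  {"delta_pos": [0, 0, 0], "rot": [0.0057, -0.0091, 0.0193], "fingers": 0},
  {"delta_pos": [0, 0, 0], "rot": [0.0057, -0.0091, 0.0193], "fingers": 0},
  {"delta_pos": [0, 0, 0], "rot": [0, 0, 0], "fingers": 0},
])

```text
clock: 3.6
tcp_pos: [0.579, 0.2374, 0.2285]
orientation: [0.217, 0.618, 0.733, -0.185]
wrist_force: [0.1, -0.2, -0.8]
finger_gap: 0.0854
```

```bash
python3 go.py .5813 .2347 .2144 .5903 .181 .1305
```

```text
t 3.6 tcp [0.579  0.2374 0.2285] q [ 0.51  0.61  0.37  1.55 -0.54  1.97] F [ 0.1  -0.18 -0.79] gap 0.0854
M [[-0.143, 0.986, 0.089], [0.825, 0.169, -0.539], [-0.546, -0.004, -0.838]] rot err (deg, tool) [-0.05  0.13  0.28]
[0.5813 0.2347 0.2144] units [0.26 0.09 0.67]
[0.5903 0.181  0.1305] units [0.01 0.   5.  ]
```

>>> arm_command([
  {"delta_pos": [0.26, 0.09, 0.67], "rot": [0, 0, 0], "fingers": 0},
  {"delta_pos": [0, 0, 1], "rot": [0, 0, 0], "fingers": 0},
  {"delta_pos": [0, 0, 1], "rot": [0, 0, 0], "fingers": 0},
  {"delta_pos": [0, 0, 1], "rot": [0, 0, 0], "fingers": 0},
  {"delta_pos": [0, 0, 1], "rot": [0, 0, 0], "fingers": 0},
  {"delta_pos": [0, 0, 1], "rot": [0, 0, 0], "fingers": 0},
  {"delta_pos": [0, 0, 0], "rot": [0, 0, 0], "fingers": 0},
])

```text
clock: 4.3
tcp_pos: [0.5897, 0.178, 0.1316]
orientation: [0.216, 0.618, 0.733, -0.184]
wrist_force: [0.1, -0.4, -0.2]
finger_gap: 0.0856
```

```bash
python3 go.py .5903 .181 .1305; python3 - <<'E'
from h import *
I,D=shot('top');J,E=shot('side')
a=cv2.resize(I[110:240,130:260],(400,400),interpolation=2);b=cv2.resize(J[90:220,140:270],(400,400),interpolation=2)
cv2.imwrite('pics/grasp.png',np.hstack([a,b]))
E
```

```text
t 4.3 tcp [0.5897 0.178  0.1316] q [ 0.42  0.59  0.1   1.25 -0.55  1.87] F [ 0.06 -0.41 -0.17] gap 0.0856
M [[-0.143, 0.986, 0.089], [0.826, 0.168, -0.537], [-0.545, -0.003, -0.839]] rot err (deg, tool) [-0.06  0.02  0.24]
[0.5903 0.181  0.1305] units [ 0.15  0.06 -0.03]
```

View pics/grasp.png

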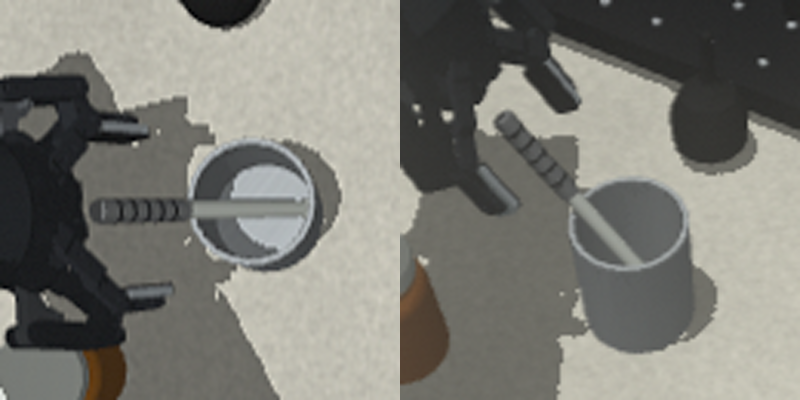

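The open fingers straddle the grip: in the left half the fingers are at rows 130 and 292, with the rod at 210 between them. I'll close now.

>>> arm_command([
  {"delta_pos": [0.15, 0, 0], "rot": [0, 0, 0], "fingers": 1},
  {"delta_pos": [0, 0, 0], "rot": [0, 0, 0], "fingers": 1},
  {"delta_pos": [0, 0, 0], "rot": [0, 0, 0], "fingers": 1},
  {"delta_pos": [0, 0, 0], "rot": [0, 0, 0], "fingers": 1},
  {"delta_pos": [0, 0, 0], "rot": [0, 0, 0], "fingers": 1},
  {"delta_pos": [0, 0, 0], "rot": [0, 0, 0], "fingers": 1},
  {"delta_pos": [0, 0, 0], "rot": [0, 0, 0], "fingers": 1},
  {"delta_pos": [0, 0, 0], "rot": [0, 0, 0], "fingers": 1},
])

```text
clock: 5.2
tcp_pos: [0.5906, 0.1826, 0.1319]
orientation: [0.218, 0.619, 0.732, -0.183]
wrist_force: [-1.0, 1.1, 2.0]
finger_gap: 0.012
```

```bash
python3 go.py .5903 .181 .2605
```

```text
t 5.2 tcp [0.5906 0.1826 0.1319] q [ 0.43  0.59  0.11  1.25 -0.56  1.88] F [-1.03  1.13  1.98] gap 0.012
M [[-0.14, 0.986, 0.093], [0.827, 0.168, -0.537], [-0.545, 0.002, -0.839]] rot err (deg, tool) [0.15 0.04 0.06]
[0.5903 0.181  0.2605] units [-3.57 -0.02 -5.35]
```

>>> arm_command([
  {"delta_pos": [-0.27, 0, -0.42], "rot": [0, 0, 0], "fingers": 1},
  {"delta_pos": [-0.54, 0, -0.84], "rot": [0, 0, 0], "fingers": 1},
  {"delta_pos": [-0.54, 0, -0.84], "rot": [0, 0, 0], "fingers": 1},
  {"delta_pos": [-0.54, 0, -0.84], "rot": [0, 0, 0], "fingers": 1},
  {"delta_pos": [-0.54, 0, -0.84], "rot": [0, 0, 0], "fingers": 1},
  {"delta_pos": [-0.54, 0, -0.84], "rot": [0, 0, 0], "fingers": 1},
  {"delta_pos": [-0.54, 0, -0.84], "rot": [0, 0, 0], "fingers": 1},
  {"delta_pos": [0, 0, 0], "rot": [0, 0, 0], "fingers": 1},
])

```text
clock: 6.0
tcp_pos: [0.5914, 0.1834, 0.2651]
orientation: [0.219, 0.619, 0.732, -0.181]
wrist_force: [0.6, 0.5, -1.1]
finger_gap: 0.0119
```

```bash
python3 go.py; python3 - <<'E'
from h import *
I,D=shot('top');J,E=shot('side')
s=env.get_state();q=s['orientation']
from scipy.spatial.transform import Rotation as Rt
z=Rt.from_quat([q[1],q[2],q[3],q[0]]).as_matrix()[:,2];tip=s['tcp_pos']+.141*z;print('tip pred',tip.round(4))
o=[]
for n,im,D in(('top',I,D),('side',J,E)):
    u,v=w2p(n,tip).round().astype(int);print(n,u,v)
    c=im[max(v-50,0):v+50,u-50:u+50].copy();c=cv2.resize(c,(400,400),interpolation=2);cv2.circle(c,(200,200),3,(0,0,255),-1);o.append(c)
    np.save('l'+n,D);cv2.imwrite(f'pics/l{n}.png',im)
cv2.imwrite('pics/lift.png',np.hstack(o))
E
```

```text
t 6.0 tcp [0.5914 0.1834 0.2651] q [ 0.43  0.53  0.34  1.54 -0.56  1.88] F [ 0.55  0.54 -1.13] gap 0.0119
M [[-0.137, 0.986, 0.097], [0.828, 0.167, -0.536], [-0.544, 0.007, -0.839]] rot err (deg, tool) [ 0.4  -0.01 -0.11]
tip pred [0.6035 0.1075 0.1434]
top 222 170
side 224 151
```

View pics/lift.png

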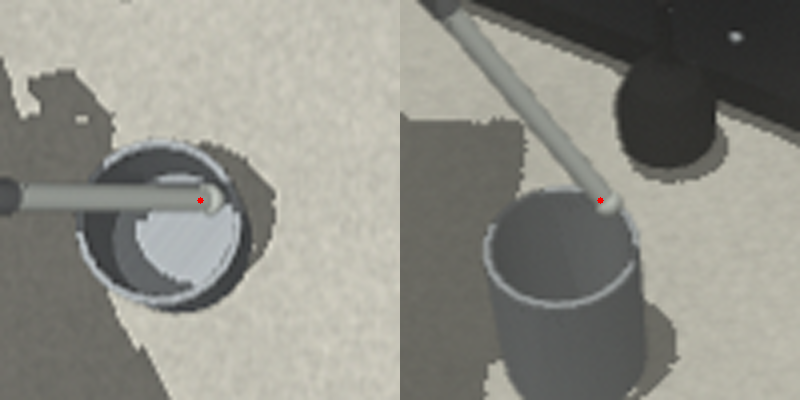

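```bash
python3 - <<'E'
from h import *
p,e=tri('top',(224.5,169),'side',(226,151.2));print(p.round(4),e)
tcp=np.array([.5914,.1834,.2651]);M=np.array([[-0.137,0.986,0.097],[0.828,0.167,-0.536],[-0.544,0.007,-0.839]])
print('tip in tool',(M.T@(p-tcp)).round(4))
E
```

```text
[0.6058 0.1038 0.1427] 0.0003402828521812316
tip in tool [-0.0013  0.      0.1468]
```

```bash
python3 go.py .5607 .0493 .265 .5247 -.1027 .197 .5247 -.1027 .167 .5247 -.1027 .157; cat >> h.py <<'E'
E
cat > tip.py <<'E'
# tip.py x y z ...: moves of the tip (world) in tool units from present pose
import sys
from h import *
from scipy.spatial.transform import Rotation as Rt
OFF=np.array([-.001,0,.145])
s=env.get_state();q=s['orientation'];c=Rt.from_quat([q[1],q[2],q[3],q[0]])
p=s['tcp_pos']+c.apply(OFF)
print('t',round(s['clock'],2),'tip',p.round(4),'F',s['wrist_force'].round(2),'gap',round(s['finger_gap'],4),'q',s['joint_pos'].round(2))
for w in np.array(sys.argv[1:],float).reshape(-1,3): print(w,'units',(c.inv().apply(w-p)/.02).round(2)); p=w
E
```

```text
t 6.1 tcp [0.5904 0.1832 0.2617] q [ 0.43  0.54  0.34  1.53 -0.55  1.88] F [ 0.63 -0.06  0.29] gap 0.0121
M [[-0.139, 0.986, 0.093], [0.827, 0.167, -0.537], [-0.545, 0.002, -0.839]] rot err (deg, tool) [0.18 0.02 0.03]
[0.5607 0.0493 0.265 ] units [-5.42 -2.59  3.31]
[ 0.5247 -0.1027  0.197 ] units [-4.18 -3.05  6.76]
[ 0.5247 -0.1027  0.167 ] units [ 0.82 -0.    1.26]
[ 0.5247 -0.1027  0.157 ] units [ 0.27 -0.    0.42]
```

>>> arm_command([
  {"delta_pos": [-0.68, -0.32, 0.41], "rot": [0, 0, 0], "fingers": 1},
  {"delta_pos": [-0.68, -0.32, 0.41], "rot": [0, 0, 0], "fingers": 1},
  {"delta_pos": [-0.68, -0.32, 0.41], "rot": [0, 0, 0], "fingers": 1},
  {"delta_pos": [-0.68, -0.32, 0.41], "rot": [0, 0, 0], "fingers": 1},
  {"delta_pos": [-0.68, -0.32, 0.41], "rot": [0, 0, 0], "fingers": 1},
  {"delta_pos": [-0.68, -0.32, 0.41], "rot": [0, 0, 0], "fingers": 1},
  {"delta_pos": [-0.68, -0.32, 0.41], "rot": [0, 0, 0], "fingers": 1},
  {"delta_pos": [-0.68, -0.32, 0.41], "rot": [0, 0, 0], "fingers": 1},
  {"delta_pos": [-0.52, -0.38, 0.85], "rot": [0, 0, 0], "fingers": 1},
  {"delta_pos": [-0.52, -0.38, 0.85], "rot": [0, 0, 0], "fingers": 1},
  {"delta_pos": [-0.52, -0.38, 0.85], "rot": [0, 0, 0], "fingers": 1},
  {"delta_pos": [-0.52, -0.38, 0.85], "rot": [0, 0, 0], "fingers": 1},
  {"delta_pos": [-0.52, -0.38, 0.85], "rot": [0, 0, 0], "fingers": 1},
  {"delta_pos": [-0.52, -0.38, 0.85], "rot": [0, 0, 0], "fingers": 1},
  {"delta_pos": [-0.52, -0.38, 0.85], "rot": [0, 0, 0], "fingers": 1},
  {"delta_pos": [-0.52, -0.38, 0.85], "rot": [0, 0, 0], "fingers": 1},
  {"delta_pos": [0, 0, 0], "rot": [0, 0, 0], "fingers": 1},
  {"delta_pos": [0, 0, 0], "rot": [0, 0, 0], "fingers": 1},
])

```text
clock: 7.9
tcp_pos: [0.5242, -0.1028, 0.1959]
orientation: [0.217, 0.619, 0.732, -0.183]
wrist_force: [0.2, 0.4, -0.6]
finger_gap: 0.012
```

```bash
sed -i 's/OFF=.*/OFF=np.array([-.003,0,.144])/' tip.py; python3 tip.py .539 -.182 .04; python3 go.py; python3 - <<'E'
from h import *
I,D=shot('top');J,E=shot('side')
a=cv2.resize(I[140:250,320:430],(400,400),interpolation=2);b=cv2.resize(J[215:325,295:405],(400,400),interpolation=2)
cv2.imwrite('pics/over.png',np.hstack([a,b]))
E
```

```text
t 7.9 tip [ 0.5376 -0.1826  0.0767] F [ 0.21  0.39 -0.63] gap 0.012 q [-0.04  0.18 -0.34  0.91 -0.56  1.32]
[ 0.539 -0.182  0.04 ] units [1.01 0.07 1.53]
t 7.9 tcp [ 0.5242 -0.1028  0.1959] q [-0.04  0.18 -0.34  0.91 -0.56  1.32] F [ 0.21  0.39 -0.63] gap 0.012
M [[-0.14, 0.986, 0.09], [0.827, 0.166, -0.537], [-0.544, -0.001, -0.839]] rot err (deg, tool) [ 0.01 -0.    0.07]
```

View pics/over.png

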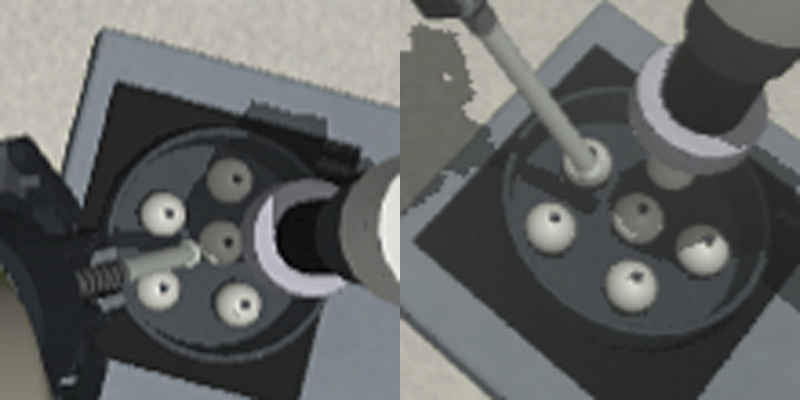

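The ball shows at about (374,209) in the top view and (347,260) in the side view, hovering above the gap between bead2 and bead4.

```bash
python3 -c "
from h import *
print(tri('top',(374,208.6),'side',(347,260.2)))"
```

```text
(array([ 0.53713538, -0.18303114,  0.08278759]), np.float64(0.003054296748178765))
```

>>> arm_command([
  {"delta_pos": [0.27, 0, 0.42], "rot": [0, 0, 0], "fingers": 1},
  {"delta_pos": [0.27, 0, 0.42], "rot": [0, 0, 0], "fingers": 1},
  {"delta_pos": [0.27, 0, 0.42], "rot": [0, 0, 0], "fingers": 1},
  {"delta_pos": [0.13, 0, 0.2], "rot": [0, 0, 0], "fingers": 1},
  {"delta_pos": [0, 0, 0], "rot": [0, 0, 0], "fingers": 1},
  {"delta_pos": [0, 0, 0], "rot": [0, 0, 0], "fingers": 1},
])

```text
clock: 8.6
tcp_pos: [0.5254, -0.1028, 0.1622]
orientation: [0.217, 0.619, 0.732, -0.183]
wrist_force: [-0.2, 0.4, -0.9]
finger_gap: 0.0118
```

```bash
python3 tip.py .539 -.182 .034 .539 -.182 .032;python3 tip.py
```

```text
t 8.6 tip [ 0.5391 -0.1827  0.0431] F [-0.15  0.43 -0.91] gap 0.0118 q [-0.04  0.21 -0.4   0.83 -0.56  1.32]
[ 0.539 -0.182  0.034] units [0.27 0.   0.36]
[ 0.539 -0.182  0.032] units [ 0.05 -0.    0.08]
t 8.6 tip [ 0.5391 -0.1827  0.0431] F [-0.15  0.43 -0.91] gap 0.0118 q [-0.04  0.21 -0.4   0.83 -0.56  1.32]
```

>>> arm_command([
  {"delta_pos": [0.054, 0, 0.084], "rot": [0, 0, 0], "fingers": 1},
  {"delta_pos": [0.054, 0, 0.084], "rot": [0, 0, 0], "fingers": 1},
  {"delta_pos": [0.054, 0, 0.084], "rot": [0, 0, 0], "fingers": 1},
  {"delta_pos": [0.054, 0, 0.084], "rot": [0, 0, 0], "fingers": 1},
  {"delta_pos": [0, 0, 0], "rot": [0, 0, 0], "fingers": 1},
  {"delta_pos": [0, 0, 0], "rot": [0, 0, 0], "fingers": 1},
])

```text
clock: 9.2
tcp_pos: [0.5254, -0.1029, 0.1543]
orientation: [0.218, 0.619, 0.732, -0.183]
wrist_force: [-0.1, -1.1, -0.9]
finger_gap: 0.0117
```

>>> arm_command([
  {"delta_pos": [0.03, 0, 0.042], "rot": [0, 0, 0], "fingers": 1},
  {"delta_pos": [0, 0, 0], "rot": [0, 0, 0], "fingers": 1},
])

```text
clock: 9.4
tcp_pos: [0.5254, -0.1028, 0.1532]
orientation: [0.218, 0.619, 0.732, -0.183]
wrist_force: [-0.5, -0.0, -0.2]
finger_gap: 0.0119
```

>>> arm_command([
  {"delta_pos": [0.03, 0, 0.042], "rot": [0, 0, 0], "fingers": 1},
  {"delta_pos": [0, 0, 0], "rot": [0, 0, 0], "fingers": 1},
])

```text
clock: 9.6
tcp_pos: [0.5254, -0.1028, 0.1522]
orientation: [0.218, 0.619, 0.732, -0.183]
wrist_force: [0.3, -0.4, 0.6]
finger_gap: 0.012
```

>>> arm_command([
  {"delta_pos": [0.03, 0, 0.042], "rot": [0, 0, 0], "fingers": 1},
  {"delta_pos": [0, 0, 0], "rot": [0, 0, 0], "fingers": 1},
])

```text
clock: 9.8
tcp_pos: [0.5256, -0.1027, 0.1517]
orientation: [0.218, 0.619, 0.732, -0.183]
wrist_force: [-1.0, 2.6, 3.9]
finger_gap: 0.0119
```

>>> arm_command([
  {"delta_pos": [0.015, 0, 0.021], "rot": [0, 0, 0], "fingers": 1},
  {"delta_pos": [0, 0, 0], "rot": [0, 0, 0], "fingers": 1},
  {"delta_pos": [0, 0, 0], "rot": [0, 0, 0], "fingers": 1},
])

```text
clock: 10.1
tcp_pos: [0.5257, -0.1026, 0.1515]
orientation: [0.218, 0.619, 0.732, -0.183]
wrist_force: [-2.9, 2.7, 6.3]
finger_gap: 0.0117
```

```bash
cat > path.py <<'E'
from h import *
M=np.array([[-.14,.986,.09],[.827,.166,-.537],[-.544,-.001,-.839]])
def rows(W):
    W=np.array(W)
    return [ (M.T@d/.02).round(2).tolist() for d in np.diff(W,axis=0)]
def seg(a,b,n): return [np.array(a)+(np.array(b)-a)*k/n for k in range(1,n+1)]
E
python3 - <<'E'
from path import *
C=np.array([.542,-.208])
w=[np.array([.539,-.1825,.0315])];
w+=seg(w[-1],[.539,-.1825,.036],1)+seg([.539,-.1825,.036],[.556,-.199,.036],5)+seg([.556,-.199,.036],[.541,-.2175,.036],5)+seg([.541,-.2175,.036],[.562,-.234,.036],5)
for r in rows(w):print(r)
print('circle from 308')
A=np.radians(np.arange(308,308+301,9));P=[np.r_[C+.034*np.array([np.cos(a),np.sin(a)]),.036] for a in A]
print(P[0])
for a,r in zip(range(308,700,9),rows(P)):print(a,r)
E
```

```text
[-0.12, -0.0, -0.19]
[-0.16, 0.14, 0.1]
[-0.16, 0.14, 0.1]
[-0.16, 0.14, 0.1]
[-0.16, 0.14, 0.1]
[-0.16, 0.14, 0.1]
[-0.13, -0.18, 0.09]
[-0.13, -0.18, 0.09]
[-0.13, -0.18, 0.09]
[-0.13, -0.18, 0.09]
[-0.13, -0.18, 0.09]
[-0.17, 0.18, 0.11]
[-0.17, 0.18, 0.11]
[-0.17, 0.18, 0.11]
[-0.17, 0.18, 0.11]
[-0.17, 0.18, 0.11]
circle from 308
[ 0.56293249 -0.23479237  0.036     ]
308 [0.12, 0.22, -0.08]
317 [0.15, 0.2, -0.1]
326 [0.17, 0.17, -0.11]
335 [0.19, 0.13, -0.13]
344 [0.21, 0.1, -0.14]
353 [0.22, 0.06, -0.14]
362 [0.22, 0.01, -0.15]
371 [0.22, -0.03, -0.14]
380 [0.22, -0.07, -0.14]
389 [0.2, -0.11, -0.13]
398 [0.19, -0.15, -0.12]
407 [0.17, -0.18, -0.11]
416 [0.14, -0.21, -0.09]
425 [0.11, -0.23, -0.07]
434 [0.08, -0.25, -0.05]
443 [0.05, -0.26, -0.03]
452 [0.01, -0.27, -0.01]
461 [-0.02, -0.27, 0.02]
470 [-0.06, -0.26, 0.04]
479 [-0.09, -0.24, 0.06]
488 [-0.12, -0.22, 0.08]
497 [-0.15, -0.2, 0.1]
506 [-0.17, -0.17, 0.11]
515 [-0.19, -0.13, 0.13]
524 [-0.21, -0.1, 0.14]
533 [-0.22, -0.06, 0.14]
542 [-0.22, -0.01, 0.15]
551 [-0.22, 0.03, 0.14]
560 [-0.22, 0.07, 0.14]
569 [-0.2, 0.11, 0.13]
578 [-0.19, 0.15, 0.12]
587 [-0.17, 0.18, 0.11]
596 [-0.14, 0.21, 0.09]
```

>>> arm_command([
  {"delta_pos": [-0.12, 0, -0.19], "rot": [0, 0, 0], "fingers": 1},
  {"delta_pos": [-0.16, 0.14, 0.1], "rot": [0, 0, 0], "fingers": 1},
  {"delta_pos": [-0.16, 0.14, 0.1], "rot": [0, 0, 0], "fingers": 1},
  {"delta_pos": [-0.16, 0.14, 0.1], "rot": [0, 0, 0], "fingers": 1},
  {"delta_pos": [-0.16, 0.14, 0.1], "rot": [0, 0, 0], "fingers": 1},
  {"delta_pos": [-0.16, 0.14, 0.1], "rot": [0, 0, 0], "fingers": 1},
  {"delta_pos": [-0.13, -0.18, 0.09], "rot": [0, 0, 0], "fingers": 1},
  {"delta_pos": [-0.13, -0.18, 0.09], "rot": [0, 0, 0], "fingers": 1},
  {"delta_pos": [-0.13, -0.18, 0.09], "rot": [0, 0, 0], "fingers": 1},
  {"delta_pos": [-0.13, -0.18, 0.09], "rot": [0, 0, 0], "fingers": 1},
  {"delta_pos": [-0.13, -0.18, 0.09], "rot": [0, 0, 0], "fingers": 1},
  {"delta_pos": [0, 0, 0], "rot": [0, 0, 0], "fingers": 1},
])

```text
clock: 11.3
tcp_pos: [0.5266, -0.1379, 0.1551]
orientation: [0.218, 0.619, 0.732, -0.183]
wrist_force: [-0.5, 0.5, -0.6]
finger_gap: 0.0121
```

>>> arm_command([
  {"delta_pos": [-0.17, 0.18, 0.11], "rot": [0, 0, 0], "fingers": 1},
  {"delta_pos": [-0.17, 0.18, 0.11], "rot": [0, 0, 0], "fingers": 1},
  {"delta_pos": [-0.17, 0.18, 0.11], "rot": [0, 0, 0], "fingers": 1},
  {"delta_pos": [-0.17, 0.18, 0.11], "rot": [0, 0, 0], "fingers": 1},
  {"delta_pos": [-0.17, 0.18, 0.11], "rot": [0, 0, 0], "fingers": 1},
  {"delta_pos": [0, 0, 0], "rot": [0, 0, 0], "fingers": 1},
])

```text
clock: 11.9
tcp_pos: [0.5491, -0.1549, 0.1551]
orientation: [0.218, 0.619, 0.732, -0.183]
wrist_force: [-0.7, 0.5, -1.3]
finger_gap: 0.0116
```

```bash
python3 tip.py .5629 -.2348 .036; python3 - <<'E'
from h import *
I,D=shot('top');J,E=shot('side')
a=cv2.resize(I[160:250,335:425],(400,400),interpolation=2);b=cv2.resize(J[228:318,315:405],(400,400),interpolation=2)
cv2.imwrite('pics/stir1.png',np.hstack([a,b]))
E
```

```text
t 11.9 tip [ 0.5628 -0.2348  0.0361] F [-0.72  0.46 -1.26] gap 0.0116 q [-0.14  0.24 -0.38  0.75 -0.55  1.21]
[ 0.5629 -0.2348  0.036 ] units [0. 0. 0.]
```

View pics/stir1.png

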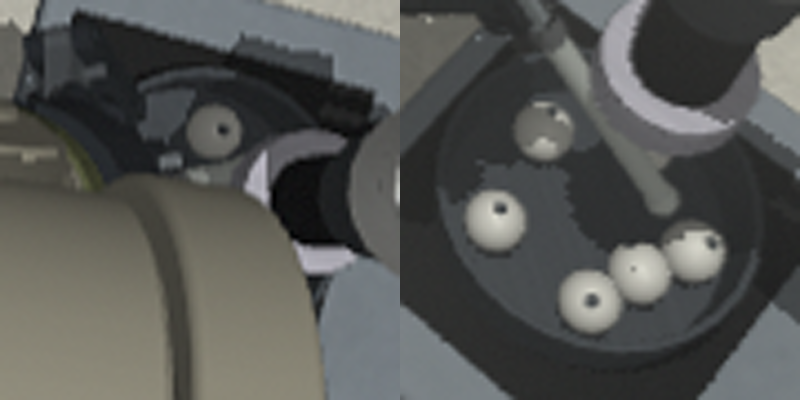

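Centre bead3 has rolled between bead5 and bead6 and the tip is in the open gap, so I'll carry on with the circular stir.

>>> arm_command([
  {"delta_pos": [0.12, 0.22, -0.08], "rot": [0, 0, 0], "fingers": 1},
  {"delta_pos": [0.15, 0.2, -0.1], "rot": [0, 0, 0], "fingers": 1},
  {"delta_pos": [0.17, 0.17, -0.11], "rot": [0, 0, 0], "fingers": 1},
  {"delta_pos": [0.19, 0.13, -0.13], "rot": [0, 0, 0], "fingers": 1},
  {"delta_pos": [0.21, 0.1, -0.14], "rot": [0, 0, 0], "fingers": 1},
  {"delta_pos": [0.22, 0.06, -0.14], "rot": [0, 0, 0], "fingers": 1},
  {"delta_pos": [0.22, 0.01, -0.15], "rot": [0, 0, 0], "fingers": 1},
  {"delta_pos": [0.22, -0.03, -0.14], "rot": [0, 0, 0], "fingers": 1},
  {"delta_pos": [0.22, -0.07, -0.14], "rot": [0, 0, 0], "fingers": 1},
  {"delta_pos": [0.2, -0.11, -0.13], "rot": [0, 0, 0], "fingers": 1},
])

```text
clock: 13.0
tcp_pos: [0.5556, -0.1065, 0.1564]
orientation: [0.219, 0.619, 0.732, -0.182]
wrist_force: [-0.7, -1.9, 0.8]
finger_gap: 0.0121
```

>>> arm_command([
  {"delta_pos": [0.19, -0.15, -0.12], "rot": [0, 0, 0], "fingers": 1},
  {"delta_pos": [0.17, -0.18, -0.11], "rot": [0, 0, 0], "fingers": 1},
  {"delta_pos": [0.14, -0.21, -0.09], "rot": [0, 0, 0], "fingers": 1},
  {"delta_pos": [0.11, -0.23, -0.07], "rot": [0, 0, 0], "fingers": 1},
  {"delta_pos": [0.08, -0.25, -0.05], "rot": [0, 0, 0], "fingers": 1},
  {"delta_pos": [0.05, -0.26, -0.03], "rot": [0, 0, 0], "fingers": 1},
  {"delta_pos": [0.01, -0.27, -0.01], "rot": [0, 0, 0], "fingers": 1},
  {"delta_pos": [-0.02, -0.27, 0.02], "rot": [0, 0, 0], "fingers": 1},
  {"delta_pos": [-0.06, -0.26, 0.04], "rot": [0, 0, 0], "fingers": 1},
  {"delta_pos": [-0.09, -0.24, 0.06], "rot": [0, 0, 0], "fingers": 1},
])

```text
clock: 14.0
tcp_pos: [0.5066, -0.1011, 0.1551]
orientation: [0.218, 0.619, 0.732, -0.182]
wrist_force: [4.2, -2.7, 0.1]
finger_gap: 0.0119
```

```bash
python3 tip.py .5067 -.208 .036; python3 - <<'E'
from h import *
J,E=shot('side')
cv2.imwrite('pics/stir2.png',cv2.resize(J[218:328,305:415],(500,500),interpolation=2))
E
```

```text
t 14.0 tip [ 0.5206 -0.1808  0.036 ] F [ 4.17 -2.75  0.1 ] gap 0.0119 q [-0.04  0.18 -0.45  0.8  -0.56  1.32]
[ 0.5067 -0.208   0.036 ] units [-1.03 -0.91  0.66]
```

View pics/stir2.png

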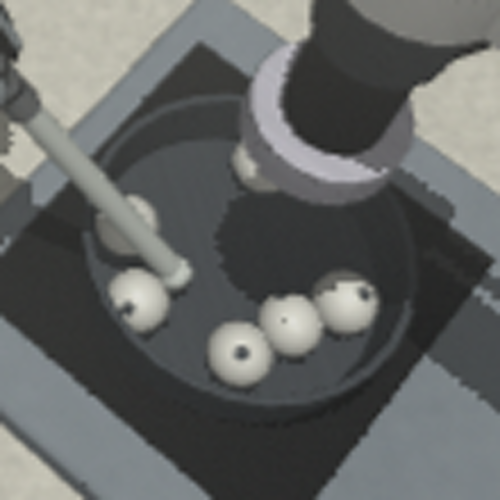

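```bash
cat > bp.py <<'E'
from h import *
import sys
B0=np.array([[.579,-.219],[.5605,-.180],[.544,-.2133],[.518,-.1765],[.509,-.222],[.544,-.248]])
def rep(px,org=(305,218),s=500/110):
    for u,v in px:
        p=onz('side',org[0]+u/s-.4,org[1]+v/s-.4,.0375)[:2]
        d=np.linalg.norm(B0-p,axis=1)*1e3;c=p-[.542,-.208]
        print(p.round(4),'r',(np.linalg.norm(c)*1e3).round(1),'ang',np.degrees(np.arctan2(c[1],c[0])).round(),'d to starts',d.round(0))
E
python3 -c "
from bp import *
rep([(260,160),(128,224),(140,300),(240,353),(291,325),(347,302)])"
```

```text
[ 0.5877 -0.2019] r 46.1 ang 8.0 d to starts [19. 35. 45. 74. 81. 64.]
[ 0.5343 -0.1643] r 44.4 ang 100.0 d to starts [71. 31. 50. 20. 63. 84.]
[ 0.5064 -0.1807] r 44.9 ang 142.0 d to starts [82. 54. 50. 12. 41. 77.]
[ 0.5051 -0.2231] r 39.8 ang -158.0 d to starts [74. 70. 40. 48.  4. 46.]
[ 0.5257 -0.2368] r 33.2 ang -120.0 d to starts [56. 67. 30. 61. 22. 21.]
[ 0.5455 -0.2533] r 45.4 ang -86.0 d to starts [48. 75. 40. 82. 48.  5.]
```

```bash
python3 - <<'E'
from path import *
C=np.array([.542,-.208])
A=np.radians(np.arange(135,190,6));P=[np.array([.5206,-.1808,.036])]+[np.r_[C+.036*np.array([np.cos(a),np.sin(a)]),.036] for a in A]
for a,r in zip(range(135,400,6),rows(P)):print(a,r)
E
```

```text
135 [-0.04, -0.21, 0.03]
141 [-0.1, -0.15, 0.06]
147 [-0.11, -0.13, 0.07]
153 [-0.12, -0.12, 0.08]
159 [-0.13, -0.1, 0.09]
165 [-0.14, -0.09, 0.09]
171 [-0.15, -0.07, 0.1]
177 [-0.15, -0.05, 0.1]
183 [-0.16, -0.03, 0.1]
189 [-0.16, -0.01, 0.1]
```

>>> arm_command([
  {"delta_pos": [-0.04, -0.21, 0.03], "rot": [0, 0, 0], "fingers": 1},
  {"delta_pos": [-0.1, -0.15, 0.06], "rot": [0, 0, 0], "fingers": 1},
  {"delta_pos": [-0.11, -0.13, 0.07], "rot": [0, 0, 0], "fingers": 1},
  {"delta_pos": [-0.12, -0.12, 0.08], "rot": [0, 0, 0], "fingers": 1},
])

```text
clock: 14.45
tcp_pos: [0.4974, -0.1122, 0.1561]
orientation: [0.219, 0.619, 0.732, -0.182]
wrist_force: [4.9, -3.4, -0.2]
finger_gap: 0.0117
```

>>> arm_command([
  {"delta_pos": [-0.13, -0.1, 0.09], "rot": [0, 0, 0], "fingers": 1},
  {"delta_pos": [-0.14, -0.09, 0.09], "rot": [0, 0, 0], "fingers": 1},
  {"delta_pos": [-0.15, -0.07, 0.1], "rot": [0, 0, 0], "fingers": 1},
  {"delta_pos": [-0.15, -0.05, 0.1], "rot": [0, 0, 0], "fingers": 1},
])

```text
clock: 14.85
tcp_pos: [0.4902, -0.1262, 0.1537]
orientation: [0.216, 0.619, 0.733, -0.183]
wrist_force: [-0.1, 0.1, -0.7]
finger_gap: 0.0118
```

```bash
python3 tip.py; python3 - <<'E'
from h import *
J,E=shot('side')
cv2.imwrite('pics/stir3.png',cv2.resize(J[218:328,305:415],(500,500),interpolation=2))
E
```

```text
t 14.85 tip [ 0.5036 -0.2058  0.0345] F [-0.11  0.11 -0.72] gap 0.0118 q [-0.1   0.14 -0.5   0.76 -0.55  1.26]
```

View pics/stir3.png

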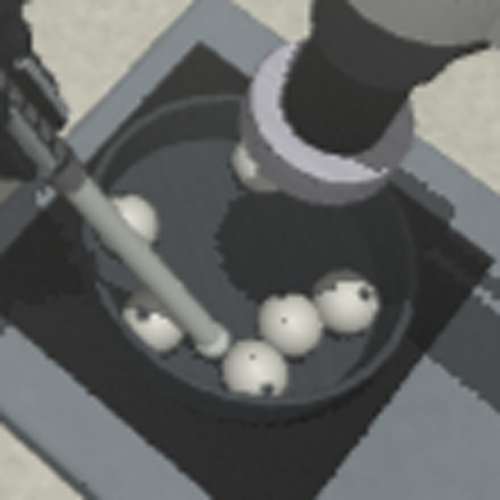

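```bash
python3 - <<'E'
from path import *
from bp import rep
rep([(260,160),(132,224),(153,320),(255,370),(291,325),(347,302)])
C=np.array([.542,-.208])
A=np.radians(np.arange(178,245,6));P=[np.r_[C+.0375*np.array([np.cos(a),np.sin(a)]),.036] for a in A];P=[np.array([.506,-.2058,.0355])]+P[1:]
for a,r in zip(range(184,400,6),rows(P)):print(a,r)
E
```

```text
[ 0.5877 -0.2019] r 46.1 ang 8.0 d to starts [19. 35. 45. 74. 81. 64.]
[ 0.5351 -0.1657] r 42.9 ang 99.0 d to starts [69. 29. 48. 20. 62. 83.]
[ 0.5012 -0.1883] r 45.3 ang 154.0 d to starts [84. 60. 50. 21. 35. 73.]
[ 0.5015 -0.2305] r 46.3 ang -151.0 d to starts [78. 78. 46. 56. 11. 46.]
[ 0.5257 -0.2368] r 33.2 ang -120.0 d to starts [56. 67. 30. 61. 22. 21.]
[ 0.5455 -0.2533] r 45.4 ang -86.0 d to starts [48. 75. 40. 82. 48.  5.]
184 [-0.2, -0.11, 0.1]
190 [-0.16, -0.01, 0.11]
196 [-0.16, 0.01, 0.11]
202 [-0.16, 0.03, 0.11]
208 [-0.16, 0.05, 0.1]
214 [-0.15, 0.07, 0.1]
220 [-0.15, 0.09, 0.09]
226 [-0.14, 0.11, 0.09]
232 [-0.13, 0.12, 0.08]
238 [-0.12, 0.14, 0.07]
244 [-0.1, 0.15, 0.07]
```

>>> arm_command([
  {"delta_pos": [-0.2, -0.1, 0.1], "rot": [0, 0, 0], "fingers": 1},
  {"delta_pos": [-0.16, -0.01, 0.11], "rot": [0, 0, 0], "fingers": 1},
  {"delta_pos": [-0.16, 0.01, 0.11], "rot": [0, 0, 0], "fingers": 1},
  {"delta_pos": [-0.16, 0.03, 0.11], "rot": [0, 0, 0], "fingers": 1},
])

```text
clock: 15.3
tcp_pos: [0.4952, -0.1409, 0.1551]
orientation: [0.218, 0.619, 0.733, -0.179]
wrist_force: [4.3, 6.7, -0.1]
finger_gap: 0.0119
```

>>> arm_command([
  {"delta_pos": [-0.16, 0.05, 0.1], "rot": [0, 0, 0], "fingers": 1},
  {"delta_pos": [-0.15, 0.07, 0.1], "rot": [0, 0, 0], "fingers": 1},
  {"delta_pos": [-0.15, 0.09, 0.09], "rot": [0, 0, 0], "fingers": 1},
  {"delta_pos": [0, 0, 0], "rot": [0, 0, 0], "fingers": 1},
])

```text
clock: 15.7
tcp_pos: [0.5019, -0.1512, 0.1556]
orientation: [0.218, 0.619, 0.733, -0.179]
wrist_force: [6.3, 5.5, -0.5]
finger_gap: 0.0121
```

```bash
python3 tip.py; python3 - <<'E'
from h import *
J,E=shot('side')
cv2.imwrite('pics/stir4.png',cv2.resize(J[218:328,305:415],(500,500),interpolation=2))
E
```

```text
t 15.7 tip [ 0.5165 -0.2304  0.0362] F [ 6.32  5.53 -0.54] gap 0.0121 q [-0.15  0.15 -0.5   0.72 -0.54  1.19]
```

View pics/stir4.png

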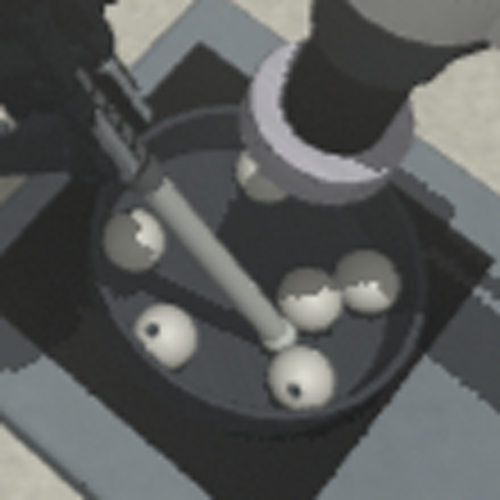

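```bash
cat > dish.py <<'E'
from h import *
def fit(q):
    for k in range(6):
        A=np.c_[2*q[:,:2],np.ones(len(q))];s=np.linalg.lstsq(A,(q[:,:2]**2).sum(1),rcond=None)[0]
        c=s[:2];r=np.sqrt(s[2]+c@c);q2=q[np.abs(np.linalg.norm(q[:,:2]-c,axis=1)-r)<(.012,.008,.005,.004,.004,.004)[k]]
        if len(q2)>20:q=q2
    return c,r,len(q)
def dish(D):
    P=cloud('side',D).reshape(-1,3);rr=np.linalg.norm(P[:,:2]-[.542,-.208],axis=1)
    q=P[(P[:,2]>.047)&(P[:,2]<.06)&(rr<.078)&(rr>.052)];return fit(q)
E
python3 - <<'E'
from dish import *
from bp import rep
print('before',dish(np.load('side0.npy')));print('now',dish(shot('side')[1]))
rep([(265,172),(135,241),(168,337),(303,378),(311,300),(368,281)])
E
```

```text
before (array([ 0.54125303, -0.20858666]), np.float64(0.06311341743315461), 563)
now (array([ 0.53800583, -0.21339254]), np.float64(0.0631657308624821), 540)
[ 0.5835 -0.2056] r 41.6 ang 3.0 d to starts [14. 34. 40. 72. 76. 58.]
[ 0.5288 -0.1695] r 40.7 ang 109.0 d to starts [70. 33. 46. 13. 56. 80.]
[ 0.4976 -0.196 ] r 46.0 ang 165.0 d to starts [85. 65. 50. 28. 28. 70.]
[ 0.5075 -0.2479] r 52.8 ang -131.0 d to starts [77. 86. 50. 72. 26. 36.]
[ 0.5394 -0.2404] r 32.5 ang -95.0 d to starts [45. 64. 28. 67. 36.  9.]
[ 0.5581 -0.2579] r 52.4 ang -72.0 d to starts [44. 78. 47. 91. 61. 17.]
```

```bash
python3 - <<'E'
from path import *
C=np.array([.538,-.2134]);z=.036
P=[np.array([.5165,-.2304,z])]
P+=seg(P[-1],[.535,-.208,z],4)+seg([.535,-.208,z],[.562,-.223,z],5)+seg([.562,-.223,z],[.572,-.232,z],3)
n=len(P)
P+=[np.r_[C+.039*np.array([np.cos(a),np.sin(a)]),z] for a in np.radians(np.arange(-23,20,6))]
for i,r in enumerate(rows(P)):print(r)
E
```

```text
[0.2, 0.27, -0.13]
[0.2, 0.27, -0.13]
[0.2, 0.27, -0.13]
[0.2, 0.27, -0.13]
[-0.16, 0.24, 0.1]
[-0.16, 0.24, 0.1]
[-0.16, 0.24, 0.1]
[-0.16, 0.24, 0.1]
[-0.16, 0.24, 0.1]
[-0.15, 0.14, 0.1]
[-0.15, 0.14, 0.1]
[-0.15, 0.14, 0.1]
[0.13, 0.12, -0.08]
[0.15, 0.1, -0.1]
[0.16, 0.08, -0.1]
[0.16, 0.06, -0.11]
[0.17, 0.04, -0.11]
[0.17, 0.02, -0.11]
[0.17, -0.0, -0.11]
[0.17, -0.02, -0.11]
```

>>> arm_command([
  {"delta_pos": [0.2, 0.27, -0.13], "rot": [0, 0, 0], "fingers": 1},
  {"delta_pos": [0.2, 0.27, -0.13], "rot": [0, 0, 0], "fingers": 1},
  {"delta_pos": [0.2, 0.27, -0.13], "rot": [0, 0, 0], "fingers": 1},
  {"delta_pos": [0.2, 0.27, -0.13], "rot": [0, 0, 0], "fingers": 1},
  {"delta_pos": [-0.16, 0.24, 0.1], "rot": [0, 0, 0], "fingers": 1},
  {"delta_pos": [-0.16, 0.24, 0.1], "rot": [0, 0, 0], "fingers": 1},
  {"delta_pos": [-0.16, 0.24, 0.1], "rot": [0, 0, 0], "fingers": 1},
  {"delta_pos": [-0.16, 0.24, 0.1], "rot": [0, 0, 0], "fingers": 1},
  {"delta_pos": [-0.16, 0.24, 0.1], "rot": [0, 0, 0], "fingers": 1},
  {"delta_pos": [-0.15, 0.14, 0.1], "rot": [0, 0, 0], "fingers": 1},
  {"delta_pos": [-0.15, 0.14, 0.1], "rot": [0, 0, 0], "fingers": 1},
  {"delta_pos": [-0.15, 0.14, 0.1], "rot": [0, 0, 0], "fingers": 1},
  {"delta_pos": [0, 0, 0], "rot": [0, 0, 0], "fingers": 1},
])

```text
clock: 17.1
tcp_pos: [0.5544, -0.1545, 0.1556]
orientation: [0.218, 0.619, 0.732, -0.183]
wrist_force: [-0.1, -0.0, 0.2]
finger_gap: 0.0117
```

>>> arm_command([
  {"delta_pos": [0.13, 0.12, -0.08], "rot": [0, 0, 0], "fingers": 1},
  {"delta_pos": [0.15, 0.1, -0.1], "rot": [0, 0, 0], "fingers": 1},
  {"delta_pos": [0.16, 0.08, -0.1], "rot": [0, 0, 0], "fingers": 1},
  {"delta_pos": [0.16, 0.06, -0.11], "rot": [0, 0, 0], "fingers": 1},
  {"delta_pos": [0.17, 0.04, -0.11], "rot": [0, 0, 0], "fingers": 1},
])

```text
clock: 17.6
tcp_pos: [0.5589, -0.134, 0.1555]
orientation: [0.218, 0.619, 0.733, -0.183]
wrist_force: [0.1, -0.0, -0.4]
finger_gap: 0.012
```

>>> arm_command([
  {"delta_pos": [0.17, 0.02, -0.11], "rot": [0, 0, 0], "fingers": 1},
  {"delta_pos": [0.17, 0, -0.11], "rot": [0, 0, 0], "fingers": 1},
  {"delta_pos": [0.17, -0.02, -0.11], "rot": [0, 0, 0], "fingers": 1},
  {"delta_pos": [0, 0, 0], "rot": [0, 0, 0], "fingers": 1},
])

```text
clock: 18.0
tcp_pos: [0.5557, -0.1225, 0.1552]
orientation: [0.217, 0.618, 0.733, -0.184]
wrist_force: [-3.0, -1.2, 1.0]
finger_gap: 0.0117
```

```bash
python3 tip.py; python3 - <<'E'
from dish import *
J,E=shot('side');print(dish(E))
cv2.imwrite('pics/stir5.png',cv2.resize(J[218:328,305:415],(500,500),interpolation=2))
E
```

```text
t 18.0 tip [ 0.5692 -0.2024  0.0362] F [-3.   -1.24  0.96] gap 0.0117 q [-0.08  0.26 -0.35  0.81 -0.56  1.28]
(array([ 0.53802773, -0.21341299]), np.float64(0.0631585537249796), 539)
```

View pics/stir5.png

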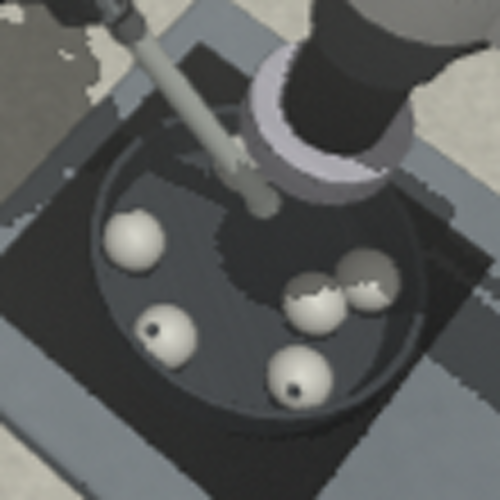

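```bash
python3 - <<'E'
from path import *
z=.036;a=np.array([.5692,-.2024,z])
print(rows([a]+seg(a,[.574,-.186,z],4)))
E
```

```text
[[0.16, 0.09, -0.1], [0.16, 0.09, -0.1], [0.16, 0.09, -0.1], [0.16, 0.09, -0.1]]
```

>>> arm_command([
  {"delta_pos": [0.16, 0.09, -0.1], "rot": [0, 0, 0], "fingers": 1},
  {"delta_pos": [0.16, 0.09, -0.1], "rot": [0, 0, 0], "fingers": 1},
])

```text
clock: 18.25
tcp_pos: [0.5565, -0.1155, 0.1547]
orientation: [0.216, 0.619, 0.732, -0.185]
wrist_force: [-8.0, -4.3, 0.7]
finger_gap: 0.0117
```

>>> arm_command([
  {"delta_pos": [0.16, 0.09, -0.1], "rot": [0, 0, 0], "fingers": 1},
  {"delta_pos": [0.16, 0.09, -0.1], "rot": [0, 0, 0], "fingers": 1},
])

```text
clock: 18.45
tcp_pos: [0.5578, -0.108, 0.1542]
orientation: [0.216, 0.619, 0.732, -0.187]
wrist_force: [-8.0, -5.0, 1.1]
finger_gap: 0.012
```

```bash
python3 tip.py; python3 - <<'E'
from dish import *
J,E=shot('side');print(dish(E))
cv2.imwrite('pics/stir6.png',cv2.resize(J[218:328,305:415],(500,500),interpolation=2))
g=cv2.cvtColor(J,cv2.COLOR_BGR2HSV)
P=cloud('side',E);m=((P[...,2]>.04)&(P[...,2]<.055)&(np.linalg.norm(P[...,:2]-[.538,-.213],axis=-1)<.056)).astype(np.uint8)
n,l,s,c=cv2.connectedComponentsWithStats(m)
for i in range(1,n):
    if s[i,4]>8: print(s[i,4],P[l==i].mean(0).round(4))
E
```

```text
t 18.45 tip [ 0.5705 -0.1882  0.0352] F [-8.04 -5.03  1.1 ] gap 0.012 q [-0.05  0.28 -0.33  0.83 -0.57  1.32]
(array([ 0.54042498, -0.21185339]), np.float64(0.0631060990933812), 550)
94 [ 0.5724 -0.1931  0.048 ]
125 [ 0.5275 -0.1682  0.0468]
271 [ 0.5468 -0.2465  0.0467]
135 [ 0.497  -0.1934  0.047 ]
153 [ 0.5061 -0.2441  0.0467]
```

>>> arm_command([
  {"delta_pos": [-0.05, -0.2, 0.03], "rot": [0, 0, 0], "fingers": 1},
  {"delta_pos": [-0.05, -0.2, 0.03], "rot": [0, 0, 0], "fingers": 1},
  {"delta_pos": [-0.1, -0.3, 0.06], "rot": [0, 0, 0], "fingers": 1},
  {"delta_pos": [-0.1, -0.3, 0.06], "rot": [0, 0, 0], "fingers": 1},
  {"delta_pos": [0, 0, 0], "rot": [0, 0, 0], "fingers": 1},
  {"delta_pos": [0, 0, 0], "rot": [0, 0, 0], "fingers": 1},
])

```text
clock: 19.1
tcp_pos: [0.543, -0.1167, 0.1557]
orientation: [0.218, 0.619, 0.732, -0.182]
wrist_force: [-0.3, 0.5, -0.1]
finger_gap: 0.0123
```

```bash
python3 tip.py; python3 - <<'E'
from dish import *
J,E=shot('side');print(dish(E))
cv2.imwrite('pics/stir7.png',cv2.resize(J[218:328,305:415],(500,500),interpolation=2))
E
```

```text
t 19.1 tip [ 0.5569 -0.1964  0.0366] F [-0.26  0.5  -0.05] gap 0.0123 q [-0.07  0.24 -0.38  0.8  -0.56  1.29]
(array([ 0.5415737 , -0.21120107]), np.float64(0.06317979323257748), 556)
```

View pics/stir7.png

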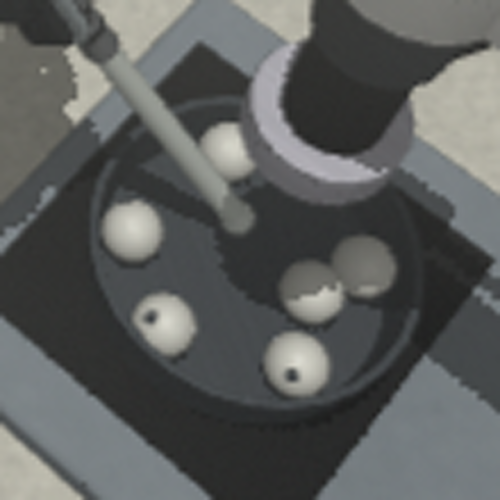

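bead1 is now clear of the lens at (231,150). I'll check all six displacements.

```bash
python3 -c "
from bp import *
rep([(231,150),(132,231),(166,323),(297,363),(311,291),(364,266)])"; python3 tip.py .5569 -.1864 .075; python3 go.py
```

```text
[ 0.5862 -0.1897] r 47.9 ang 22.0 d to starts [30. 27. 48. 69. 84. 72.]
[ 0.5323 -0.1668] r 42.3 ang 103.0 d to starts [70. 31. 48. 17. 60. 82.]
[ 0.5025 -0.1932] r 42.1 ang 159.0 d to starts [81. 59. 46. 23. 29. 69.]
[ 0.5121 -0.2439] r 46.8 ang -130.0 d to starts [71. 80. 44. 68. 22. 32.]
[ 0.543  -0.2392] r 31.2 ang -88.0 d to starts [41. 62. 26. 68. 38.  9.]
[ 0.5634 -0.2545] r 51.2 ang -65.0 d to starts [39. 75. 46. 90. 63. 21.]
t 19.15 tip [ 0.557  -0.1964  0.0366] F [-0.22 -0.29 -0.9 ] gap 0.0119 q [-0.07  0.24 -0.38  0.8  -0.56  1.29]
[ 0.5569 -0.1864  0.075 ] units [-0.63  0.08 -1.88]
t 19.15 tcp [ 0.5432 -0.1166  0.1557] q [-0.07  0.24 -0.38  0.8  -0.56  1.29] F [-0.22 -0.29 -0.9 ] gap 0.0119
M [[-0.139, 0.986, 0.093], [0.827, 0.168, -0.537], [-0.545, 0.002, -0.839]] rot err (deg, tool) [0.2  0.04 0.03]
```

```bash
python3 go.py .5432 -.1066 .194 .5607 .0493 .265 .5905 .1816 .265
```

```text
t 19.15 tcp [ 0.5432 -0.1166  0.1557] q [-0.07  0.24 -0.38  0.8  -0.56  1.29] F [-0.22 -0.29 -0.9 ] gap 0.0119
M [[-0.139, 0.986, 0.093], [0.827, 0.168, -0.537], [-0.545, 0.002, -0.839]] rot err (deg, tool) [0.2  0.04 0.03]
[ 0.5432 -0.1066  0.194 ] units [-0.63  0.09 -1.88]
[0.5607 0.0493 0.265 ] units [ 4.39  2.18 -7.08]
[0.5905 0.1816 0.265 ] units [ 5.26  2.58 -3.41]
```

>>> arm_command([
  {"delta_pos": [-0.21, 0.03, -0.63], "rot": [0, 0, 0], "fingers": 1},
  {"delta_pos": [-0.21, 0.03, -0.63], "rot": [0, 0, 0], "fingers": 1},
  {"delta_pos": [-0.21, 0.03, -0.63], "rot": [0, 0, 0], "fingers": 1},
  {"delta_pos": [0.49, 0.24, -0.79], "rot": [0, 0, 0], "fingers": 1},
  {"delta_pos": [0.49, 0.24, -0.79], "rot": [0, 0, 0], "fingers": 1},
  {"delta_pos": [0.49, 0.24, -0.79], "rot": [0, 0, 0], "fingers": 1},
  {"delta_pos": [0.49, 0.24, -0.79], "rot": [0, 0, 0], "fingers": 1},
  {"delta_pos": [0.49, 0.24, -0.79], "rot": [0, 0, 0], "fingers": 1},
  {"delta_pos": [0.49, 0.24, -0.79], "rot": [0, 0, 0], "fingers": 1},
  {"delta_pos": [0.49, 0.24, -0.79], "rot": [0, 0, 0], "fingers": 1},
  {"delta_pos": [0.49, 0.24, -0.79], "rot": [0, 0, 0], "fingers": 1},
  {"delta_pos": [0.49, 0.24, -0.79], "rot": [0, 0, 0], "fingers": 1},
  {"delta_pos": [0, 0, 0], "rot": [0, 0, 0], "fingers": 1},
])

```text
clock: 20.45
tcp_pos: [0.5612, 0.0521, 0.266]
orientation: [0.218, 0.618, 0.733, -0.182]
wrist_force: [0.8, -0.2, -0.6]
finger_gap: 0.0116
```

>>> arm_command([
  {"delta_pos": [0.66, 0.32, -0.43], "rot": [0, 0, 0], "fingers": 1},
  {"delta_pos": [0.66, 0.32, -0.43], "rot": [0, 0, 0], "fingers": 1},
  {"delta_pos": [0.66, 0.32, -0.43], "rot": [0, 0, 0], "fingers": 1},
  {"delta_pos": [0.66, 0.32, -0.43], "rot": [0, 0, 0], "fingers": 1},
  {"delta_pos": [0.66, 0.32, -0.43], "rot": [0, 0, 0], "fingers": 1},
  {"delta_pos": [0.66, 0.32, -0.43], "rot": [0, 0, 0], "fingers": 1},
  {"delta_pos": [0.66, 0.32, -0.43], "rot": [0, 0, 0], "fingers": 1},
  {"delta_pos": [0.66, 0.32, -0.43], "rot": [0, 0, 0], "fingers": 1},
  {"delta_pos": [0, 0, 0], "rot": [0, 0, 0], "fingers": 1},
  {"delta_pos": [0, 0, 0], "rot": [0, 0, 0], "fingers": 1},
])

```text
clock: 21.45
tcp_pos: [0.5894, 0.1825, 0.2648]
orientation: [0.218, 0.618, 0.733, -0.183]
wrist_force: [0.1, -0.2, 0.4]
finger_gap: 0.0115
```

```bash
python3 go.py .5905 .1816 .265 .5905 .1816 .1345; python3 tip.py; python3 - <<'E'
from h import *
# tip and rod axis by depth, compare with the first lift
for n in('top','side'):
    I,D=shot(n);P=cloud(n,D).reshape(-1,3);P0=cloud(n,np.load('l'+n+'.npy')).reshape(-1,3)
    for nm,Q in(('first',P0),('now',P)):
        g=Q[(Q[:,2]>.112)&(Q[:,2]<.21)&(abs(Q[:,0]-.6)<.04)&(Q[:,1]>.07)&(Q[:,1]<.15)]
        lo=g[g[:,2]<.145]
        c=g.mean(0);d=np.linalg.svd(g-c)[2][0];d*=np.sign(d[2])
        print(n,nm,len(g),c.round(4),d.round(3),'low end',(c+d*((g-c)@d).min()).round(4))
    Q=P[(P[:,2]>.09)&(P[:,2]<.106)&(np.linalg.norm(P[:,:2]-[.5995,.131],axis=1)<.05)]
    from dish import fit
    print('beaker',fit(Q))
E
```

```text
t 21.45 tcp [0.5894 0.1825 0.2648] q [ 0.43  0.53  0.34  1.54 -0.56  1.88] F [ 0.11 -0.21  0.42] gap 0.0115
M [[-0.14, 0.986, 0.092], [0.826, 0.168, -0.537], [-0.545, 0.001, -0.838]] rot err (deg, tool) [0.12 0.07 0.1 ]
[0.5905 0.1816 0.265 ] units [-0.05  0.05  0.02]
[0.5905 0.1816 0.1345] units [ 3.56 -0.    5.47]
t 21.45 tip [0.6031 0.1026 0.1457] F [ 0.11 -0.21  0.42] gap 0.0115 q [ 0.43  0.53  0.34  1.54 -0.56  1.88]
top first 208 [0.6014 0.1211 0.1773] [-0.11   0.548  0.829] low end [0.6057 0.0995 0.1446]
top now 187 [0.6003 0.1139 0.1792] [-0.101  0.579  0.809] low end [0.6041 0.0922 0.149 ]
beaker (array([0.60008924, 0.1318482 ]), np.float64(0.037678018186791964), 284)
side first 239 [0.5983 0.1216 0.1764] [-0.097  0.548  0.831] low end [0.6022 0.0993 0.1425]
side now 233 [0.5973 0.1141 0.1796] [-0.1    0.591  0.801] low end [0.6012 0.0909 0.1482]
beaker (array([0.5985426 , 0.13122437]), np.float64(0.037691615405551465), 380)
```

The rod has slipped about 3° in the grip and now tilts about 36.5°, so it wouldn't fit the beaker at that slant. I'll steepen the tool by 5.5° and re-measure.

>>> arm_command([
  {"delta_pos": [0, 0, 0], "rot": [0, 0.0153, 0], "fingers": 1},
  {"delta_pos": [0, 0, 0], "rot": [0, 0, 0], "fingers": 1},
  {"delta_pos": [0, 0, 0], "rot": [0, 0, 0], "fingers": 1},
])

```text
clock: 21.85
tcp_pos: [0.5893, 0.1815, 0.2663]
orientation: [0.183, 0.627, 0.741, -0.153]
wrist_force: [0.7, 0.1, -1.2]
finger_gap: 0.0119
```

```bash
cat > rod.py <<'E'
from h import *
for n in('top','side'):
    I,D=shot(n);P=cloud(n,D).reshape(-1,3)
    g=P[(P[:,2]>.112)&(P[:,2]<.21)&(abs(P[:,0]-.6)<.04)&(P[:,1]>.07)&(P[:,1]<.16)]
    c=g.mean(0);d=np.linalg.svd(g-c)[2][0];d*=np.sign(d[2])
    # first lift: low end -> true tip (.606,.104,.143)
    F={'top':[.6057,.0995,.1446],'side':[.6022,.0993,.1425]}[n]
    lo=c+d*((g-c)@d).min();print(n,len(g),'tilt',np.degrees(np.arccos(d[2])).round(1),'low end',lo.round(4),'tip',(lo+np.array([.6047,.1045,.142])-F).round(4))
E
python3 rod.py; python3 go.py
```

```text
top 187 tilt 30.4 low end [0.6019 0.1032 0.1427] tip [0.6009 0.1082 0.1401]
side 234 tilt 31.3 low end [0.5988 0.1031 0.1422] tip [0.6013 0.1083 0.1417]
t 21.95 tcp [0.589  0.1824 0.2654] q [ 0.39  0.5   0.32  1.51 -0.47  1.82] F [ 0.53 -0.43 -1.03] gap 0.012
M [[-0.148, 0.986, 0.078], [0.874, 0.167, -0.456], [-0.463, 0.001, -0.886]] rot err (deg, tool) [ 0.11 -5.39  0.05]
```

>>> arm_command([
  {"delta_pos": [-0.1, 0.08, 0.05], "rot": [0, 0, 0], "fingers": 1},
  {"delta_pos": [0.46, 0, 0.89], "rot": [0, 0, 0], "fingers": 1},
  {"delta_pos": [0.46, 0, 0.89], "rot": [0, 0, 0], "fingers": 1},
  {"delta_pos": [0.46, 0, 0.89], "rot": [0, 0, 0], "fingers": 1},
  {"delta_pos": [0.23, 0, 0.44], "rot": [0, 0, 0], "fingers": 1},
  {"delta_pos": [0.23, 0, 0.44], "rot": [0, 0, 0], "fingers": 1},
  {"delta_pos": [0, 0, 0], "rot": [0, 0, 0], "fingers": 1},
])

```text
clock: 22.65
tcp_pos: [0.5908, 0.1806, 0.1841]
orientation: [0.182, 0.626, 0.742, -0.154]
wrist_force: [-0.1, -0.2, -1.7]
finger_gap: 0.0118
```

>>> arm_command([
  {"delta_pos": [0.23, 0, 0.44], "rot": [0, 0, 0], "fingers": 1},
  {"delta_pos": [0.23, 0, 0.44], "rot": [0, 0, 0], "fingers": 1},
  {"delta_pos": [0.23, 0, 0.44], "rot": [0, 0, 0], "fingers": 1},
  {"delta_pos": [0, 0, 0], "rot": [0, 0, 0], "fingers": 1},
])

```text
clock: 23.05
tcp_pos: [0.5905, 0.1804, 0.1538]
orientation: [0.181, 0.627, 0.742, -0.154]
wrist_force: [-1.0, 0.1, -0.7]
finger_gap: 0.0122
```

```bash
python3 go.py; python3 - <<'E'
from dish import *
for n in('top','side'):
    I,D=shot(n);P=cloud(n,D).reshape(-1,3);Q=P[(P[:,2]>.09)&(P[:,2]<.106)&(np.linalg.norm(P[:,:2]-[.5995,.131],axis=1)<.05)];print('beaker',fit(Q))
    cv2.imwrite(f'pics/in_{n}.png',I)
E
```

```text
t 23.05 tcp [0.5905 0.1804 0.1538] q [ 0.39  0.54  0.11  1.26 -0.47  1.82] F [-1.    0.09 -0.71] gap 0.0122
M [[-0.149, 0.986, 0.076], [0.874, 0.167, -0.456], [-0.462, -0.001, -0.887]] rot err (deg, tool) [-0.01 -5.44  0.15]
beaker (array([0.60007461, 0.13189076]), np.float64(0.03766182103632895), 297)
beaker (array([0.59865289, 0.131134  ]), np.float64(0.03778778800728127), 384)
```

>>> arm_command([
  {"delta_pos": [0.092, 0, 0.176], "rot": [0, 0, 0], "fingers": 1},
  {"delta_pos": [0.092, 0, 0.176], "rot": [0, 0, 0], "fingers": 1},
  {"delta_pos": [0.092, 0, 0.176], "rot": [0, 0, 0], "fingers": 1},
  {"delta_pos": [0, 0, 0], "rot": [0, 0, 0], "fingers": 1},
])

```text
clock: 23.55
tcp_pos: [0.591, 0.1807, 0.143]
orientation: [0.182, 0.627, 0.742, -0.153]
wrist_force: [-1.2, 0.4, -0.9]
finger_gap: 0.0121
```

>>> arm_command([
  {"delta_pos": [0.046, 0, 0.088], "rot": [0, 0, 0], "fingers": 1},
  {"delta_pos": [0, 0, 0], "rot": [0, 0, 0], "fingers": 1},
])

```text
clock: 23.75
tcp_pos: [0.5913, 0.1808, 0.1416]
orientation: [0.182, 0.627, 0.742, -0.153]
wrist_force: [-0.2, 0.1, 0.4]
finger_gap: 0.0118
```

>>> arm_command([
  {"delta_pos": [0.023, 0, 0.044], "rot": [0, 0, 0], "fingers": 1},
  {"delta_pos": [0, 0, 0], "rot": [0, 0, 0], "fingers": 1},
])

```text
clock: 23.95
tcp_pos: [0.5914, 0.1808, 0.1408]
orientation: [0.182, 0.627, 0.742, -0.153]
wrist_force: [0.7, 0.3, -1.0]
finger_gap: 0.0118
```

>>> arm_command([
  {"delta_pos": [0.046, 0, 0.088], "rot": [0, 0, 0], "fingers": 1},
  {"delta_pos": [0, 0, 0], "rot": [0, 0, 0], "fingers": 1},
])

```text
clock: 24.15
tcp_pos: [0.5913, 0.1808, 0.1385]
orientation: [0.182, 0.627, 0.742, -0.153]
wrist_force: [-0.2, -0.2, 0.2]
finger_gap: 0.0119
```

>>> arm_command([
  {"delta_pos": [0.023, 0, 0.044], "rot": [0, 0, 0], "fingers": 1},
  {"delta_pos": [0, 0, 0], "rot": [0, 0, 0], "fingers": 1},
])

```text
clock: 24.35
tcp_pos: [0.5913, 0.1808, 0.1377]
orientation: [0.182, 0.627, 0.742, -0.153]
wrist_force: [-0.0, -0.5, -0.4]
finger_gap: 0.012
```

>>> arm_command([
  {"delta_pos": [0, 0, 0], "rot": [0, 0, 0], "fingers": 0.7},
  {"delta_pos": [0, 0, 0], "rot": [0, 0, 0], "fingers": 0.5},
  {"delta_pos": [0, 0, 0], "rot": [0, 0, 0], "fingers": 0},
  {"delta_pos": [0, 0, 0], "rot": [0, 0, 0], "fingers": 0},
  {"delta_pos": [0, 0, 0], "rot": [0, 0, 0], "fingers": 0},
  {"delta_pos": [0, 0, 0], "rot": [0, 0, 0], "fingers": 0},
  {"delta_pos": [0, 0, 0], "rot": [0, 0, 0], "fingers": 0},
])

```text
clock: 25.05
tcp_pos: [0.5914, 0.1808, 0.1378]
orientation: [0.182, 0.627, 0.742, -0.153]
wrist_force: [0.4, -0.7, 0.0]
finger_gap: 0.0849
```

>>> arm_command([
  {"delta_pos": [0, 0, -0.5], "rot": [0, 0, 0], "fingers": 0},
  {"delta_pos": [0, 0, -1], "rot": [0, 0, 0], "fingers": 0},
  {"delta_pos": [0, 0, -1], "rot": [0, 0, 0], "fingers": 0},
  {"delta_pos": [0, 0, -1], "rot": [0, 0, 0], "fingers": 0},
  {"delta_pos": [0, 0, -1], "rot": [0, 0, 0], "fingers": 0},
  {"delta_pos": [0, 0, -1], "rot": [0, 0, 0], "fingers": 0},
  {"delta_pos": [0, 0, -1], "rot": [0, 0, 0], "fingers": 0},
  {"delta_pos": [0, 0, 0], "rot": [0, 0, 0], "fingers": 0},
  {"delta_pos": [0, 0, 0], "rot": [0, 0, 0], "fingers": 0},
])

```text
clock: 25.95
tcp_pos: [0.5814, 0.2404, 0.2533]
orientation: [0.182, 0.627, 0.742, -0.152]
wrist_force: [-0.4, -0.3, -0.9]
finger_gap: 0.0855
```

```bash
python3 go.py; python3 - <<'E'
from dish import *
o=[]
for n in('top','side'):
    I,D=shot(n);P=cloud(n,D).reshape(-1,3)
    Q=P[(P[:,2]>.09)&(P[:,2]<.106)&(np.linalg.norm(P[:,:2]-[.5995,.131],axis=1)<.05)];print('beaker',fit(Q))
    g=P[(P[:,2]>.112)&(P[:,2]<.18)&(abs(P[:,0]-.59)<.03)&(P[:,1]>.13)&(P[:,1]<.222)]
    c=g.mean(0);d=np.linalg.svd(g-c)[2][0];d*=np.sign(d[2]);print('rod',len(g),c.round(3),'tilt',np.degrees(np.arccos(d[2])).round(1),'top',(c+d*((g-c)@d).max()).round(4),'axis at z .012',(c-d*(c[2]-.012)/d[2]).round(3))
    if n=='side':print('dish',dish(D))
    o.append(cv2.resize(I[90:340,130:430],(400,333)) if n=='top' else cv2.resize(I[90:340,110:410],(400,333)))
cv2.imwrite('pics/final.png',np.hstack(o))
E
```

```text
t 25.95 tcp [0.5814 0.2404 0.2533] q [ 0.48  0.56  0.4   1.56 -0.46  1.91] F [-0.43 -0.31 -0.85] gap 0.0855
M [[-0.148, 0.986, 0.08], [0.875, 0.168, -0.455], [-0.462, 0.002, -0.887]] rot err (deg, tool) [ 0.21 -5.48  0.06]
beaker (array([0.60007824, 0.13189989]), np.float64(0.03767207634696989), 296)
rod 263 [0.589 0.188 0.151] tilt 33.6 top [0.5861 0.206  0.1784] axis at z .012 [0.604 0.097 0.012]
beaker (array([0.59860761, 0.13116786]), np.float64(0.03777245859712136), 381)
rod 272 [0.586 0.186 0.148] tilt 33.0 top [0.5831 0.2055 0.1783] axis at z .012 [0.601 0.099 0.012]
dish (array([ 0.54155508, -0.21120684]), np.float64(0.06317434817933854), 573)
```

View pics/final.png

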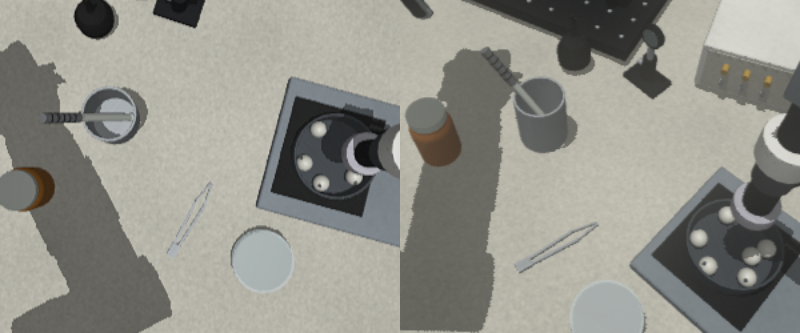

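```bash
python3 -c "
from workcell import env
print(env.hand_in())"
```

```text
the job is handed in; nothing more can be done
None
```

The stir is done and the job is handed in at about 26 s of the 72 s allowed. Every check I made passed, but the hand-in reported no verdict.

**What I did:** I took the rod from the beaker and slanted its tip in under the lens. I lowered it between bead2 and bead4 until it rested on the dish floor at about 6 N, with the ball centre 12 mm above the dish's underside. I then stirred in a rough circle and stood the rod back in its beaker.

**Last checks:**
- **Beads:** they measured 21–31 mm from their starting places, with the tip still in the dish; 12.5 mm was needed. All six are still in the dish.
- **Dish:** it slid about 6 mm partway through, when a bead was pressed against its wall. Pushing bead1 round the far side brought it back, and it ended about 2.6 mm from where it started.
- **Rod and beaker:** the rod leans at about 33° inside the upright, unmoved beaker, much as it started. Its top end is about 2–3 mm higher than before. I put the ball centre at about 13 mm above the beaker's underside from the arm position just before release, so under 25 mm, but did not measure it directly.
- **Surroundings:** the other items look unmoved in the last picture. I felt no contact with the microscope.

**What disagreed:**
- The rod had turned about 3° in the grip during the stir, so I steepened the tool by 5.5° before putting it back.
- bead6 and bead3 ended next to each other, so I told them apart by following them from picture to picture.
- I viewed 13 pictures, three over the budget of ten.

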